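# Clamp the slip strainer's cover down evenly

## Task

Close the slip strainer: its four clamping levers, turned clockwise by the black posts at their ends, press the cover down on its gasket. First turn both levers of one diagonal part-way, then both of the other; then go round again in the same crosswise way and tighten each until the cover sits solid on its bosses (a push of about 12 N at the post). Do not over-tighten, do not let the cover cock, and leave the jar, bowl, brush and cup where they are.

Things in the scene. Friction and masses are not known exactly. Their poses are not given: they have to be found in the camera images.
- seat (a point): Slip strainer, a low round grey housing 90 mm high and 210 mm across, fixed to the bench, with four square bosses 36 mm wide at its rim. This point is on its upright axis (z) at the height of the bosses' tops, as new; the cover must come to sit on the bosses' steel pads, which are worn, so that home is felt up to 1.8 mm higher or lower and slightly slanting. The bosses and their 9 mm steel studs stand 88 mm from the axis at 45, 135, 225 and 315 degrees from its x axis.
- strainer: The same housing; origin at the middle of its underside on the bench, z up.
- cover_middle (a point): Cover: a loose aluminium disc 160 mm across and 10 mm thick (0.9 kg) with four slotted lugs round the studs and a 34 mm steel boss in its middle that stands 14 mm above it. The point is at the middle of its underside, z up. At the start it floats level on the springy gasket, 4.5 mm above the bosses; the gasket pushes up with about 5 N per mm over the whole cover.
- cover: The same cover; origin at the middle of its underside.
- lever1_post (a point): Handle of clamping lever 1, on the stud at 45 degrees of the strainer; lever 3 is diagonally opposite. A flat dark steel arm with an upright black round post at its end that spins freely on its pin, 14 mm across and 36 mm high, free all round; the arm's top lies 18 mm below this point. This point is the post's centre, 50 mm from the lever's turning axis.
- lever1: The same lever 1; origin on its upright turning axis at the underside of its washer, 38.5 mm below the height of the post's centre; x along the arm to the post. All levers: clockwise from above brings them down 5 mm per rad (steep thread); they stay where left. Washers start 0.4 to 1.6 mm above the lugs; home takes 0.6 to 1.6 rad in all. At the start the arm points about 0.8 rad anticlockwise of straight outward.
- lever2_post (a point): Handle of clamping lever 2, on the stud at 135 degrees of the strainer; lever 4 is diagonally opposite. A flat dark steel arm with an upright black round post at its end that spins freely on its pin, 14 mm across and 36 mm high, free all round; the arm's top lies 18 mm below this point. This point is the post's centre, 50 mm from the lever's turning axis.
- lever2: The same lever 2; origin on its upright turning axis at the underside of its washer, 38.5 mm below the height of the post's centre; x along the arm to the post. In the first round give each lever about 0.55 rad. If one goes fully down ahead of the rest, the cover cocks.
- lever3_post (a point): Handle of clamping lever 3, on the stud at 225 degrees of the strainer; lever 1 is diagonally opposite. A flat dark steel arm with an upright black round post at its end that spins freely on its pin, 14 mm across and 36 mm high, free all round; the arm's top lies 18 mm below this point. This point is the post's centre, 50 mm from the lever's turning axis.
- lever3: The same lever 3; origin on its upright turning axis at the underside of its washer, 38.5 mm below the height of the post's centre; x along the arm to the post. Push at the post, square to the arm: 3 N free, up to 5.5 N while the gasket gives, then steeply up (1 N per mm or more) when the lug meets the boss; 11 to 13 N is tight, 17 N too much.
- lever4_post (a point): Handle of clamping lever 4, on the stud at 315 degrees of the strainer; lever 2 is diagonally opposite. A flat dark steel arm with an upright black round post at its end that spins freely on its pin, 14 mm across and 36 mm high, free all round; the arm's top lies 18 mm below this point. This point is the post's centre, 50 mm from the lever's turning axis.
- lever4: The same lever 4; origin on its upright turning axis at the underside of its washer, 38.5 mm below the height of the post's centre; x along the arm to the post. Seating the opposite lever levels the cover and eases the one tightened before it a little; 12 N allows for that.
- glaze_jar: Closed white glaze jar, 72 mm across, 115 mm high; origin at its foot. Not part of the work.
- bowl: White ceramic bowl, 150 mm across, 60 mm high; origin at its foot. Not part of the work.
- glaze_brush: Brush lying on the bench; origin at its underside. Not part of the work.
- bisque_cup: Terracotta cup, 72 mm across, 85 mm high; origin at its foot. Not part of the work.
Not all that is in view belongs to the job. Of the things that look like the cover, the middle-sized one is meant.

How it is judged:
By the outcome, as a careful person would: the job done as asked, in the order asked, and still so for the second after the job is handed in, with the robot touching nothing.
It also fails if it takes over 70 s, if anything falls off the work surface, if the arm or the gripper's body presses on something with over 40 N, if the wrist force passes 120 N, or if a joint passes its speed limit or range.

## Robot

A 7-joint arm with a two-finger parallel gripper is mounted at the origin on the work surface. World frame = base frame: x ahead of the robot, y to its left, z up, the work surface at z = 0. Lengths are in m, angles in rad, forces in N, time in s.
With the tool pointing down it reaches from about 0.425 to 0.925 m from the base axis. Payload 6.8 kg.
Tool frame: the origin (TCP) lies between the finger pads; the fingertips stand 19 mm ahead of it and the grasp point (between the pads) is the TCP; z points along the fingers, y is the direction in which the jaws open and shut (so a half turn about z gives the same grasp; the last joint's range is limited). The gripper opens to 88 mm and grips with 3 to 60 N. Pads are 20 mm wide; open, the fingers measure 115 mm over their backs; the gripper's body (75 mm by 178 mm) begins 61 mm behind the grasp point.
Start: joints at [-1.23, 0.477, 0.022, 1.555, -0.011, 1.109, -0.083], TCP at [0.293, 0.608, 0.242] pointing down, gripper open.
Joint ranges: [-2.96, 2.96], [-0.34, 2.1], [-1.41, 1.46], [0.24, 2.44], [-1.37, 4.51], [0.17, 1.92], [-2.96, 2.96]. Speed limits (rad/s): [2.39, 2.39, 3.14, 3.14, 3.14, 3.14, 3.14].

## Interface

Orientations are given as a 3x3 rotation matrix whose columns are the frame's x, y, z axes.
In Python, from rig import arm, viewer gives the robot as it stands.
- The arm moves only by the tool send_rows, never from a script. Its argument "moves" is a list of rows, each an object with "jaw": the closure, from -1 (fully open) to 1 (shut); "slide": the shift along the tool's x, y, z in units of 0.1 m (1.0 is 0.1 m), a list of three; "twist": the turn about the tool's z in units of 30 degrees (1.0 is 30 degrees). In form: [{"jaw": jaw, "slide": [x, y, z], "twist": twist}, ...]. A call has 1 to 12 rows; each row shifts and turns the commanded pose from where the row before left it, along the tool's axes as they then stand; what a row does not reach is not made up. A row lasts 1/12 s, in which the tool goes at most 41.7 mm and 7.16 degrees, less where a joint would pass 70% of its speed; a pose out of reach is approached as far as the arm can. A call with a number of a shift or a turn outside -1 to 1 is refused whole. A call with a gripper value outside its range is refused whole. The fingers move at their own pace and stop on an object; the grip force is fixed at half the most. Time passes only in rows, so rows that do not move let the fingers close. It gives the time, the measured TCP pose, the force and the opening at its end, in the units of the state.
- arm.state(): the state, without advancing time (a new reading comes with each control period).
- viewer.read_camera(name): name is "side" or "top" or "wrist"; returns a dict with "pixels" (420x560x3 uint8, red, green, blue), "mtx" (3x3 intrinsics, pixels), "rvec" (rotation vector, rad) and "tvec" (3), from world to camera coordinates, as OpenCV has them; the wrist camera has in their place "tool_from_camera" (4x4, takes a point from camera to tool coordinates, whose origin is the TCP and whose axes are the flange's). Camera axes: x right, y down, z forward; pixel columns grow to the right and rows downward; lengths in m; the calibration is good to about 2 mm. The wrist camera is an equidistant fisheye: a pixel r from the principal point sees the ray r / f radians off the axis. A picture is of the moment at which its call begins: read the wrist's pose just before it. There is no depth.
- arm.close_job(): hands the job in, once; it reports no verdict.
Trained networks look in a picture, given as the dict that the camera call returned (one of the last four; its "shot" number tells which), for a name from the list of things; names that differ only in an ending like _2 or _b are one class to them, and where a whole thing is asked for, a point or a joint stands for the part that bears it (a point fixed in the world has none). Each returns a list of dicts, best first, with "score" (0 to 1); they miss things now and then, are a little off and sometimes report something else, mostly with a low value. They report only what shows in the picture. A call takes as long as a camera call. They do not tell look-alikes from the thing itself.
- viewer.masks_of(picture, name): "mask" (420x560 bool, what is visible of it) and "point" ([row, column] in pixels, amid what is visible of it).
- viewer.spot_point(picture, name): "point" ([row, column] in pixels: a listed point, or the origin of a listed thing).
The state is a dict: "t": time; "joint_pos": joint angles; "joint_vel": joint speeds; "tau": joint torques, N m; "position": TCP position; "eef_rot": TCP orientation; "contact_force": force on the tool from outside, world axes, zero at the start; "ft_torque": the same for the moment, N m; "finger_gap": finger opening in m.
Only numpy, scipy, OpenCV 4.12 (cv2) and the standard library are available. Lean on these libraries where they do the work, as an engineer would, in place of code of your own. Each camera call takes 0.05 s, during which the arm holds its last target.

## Working session

There is one attempt and no reset: what is moved stays moved. The work goes in short steps, Python scripts to look and compute and a tool call to move; the robot and the scene stay as the last step left them, time stands still between calls to the robot, and variables do not carry over. Pictures are saved under pics/ and viewed, and the job is handed in when it is done.

Besides the shell and the picture viewer there is one more tool, called as a command line: name --argument value ..., lists and objects as JSON in quotes. send_rows: Moves the arm, as the interface text tells. Its arguments: {"type":"object","properties":{"moves":{"type":"array"}},"required":["moves"]}

```bash
ls; mkdir -p pics
cat > h.py <<'E'
import numpy as np, cv2
from rig import arm, viewer
E
python3 - <<'E'
from h import *
s=arm.state()
for k,v in s.items(): print(k,np.round(v,3).tolist())
for n in ["side","top","wrist"]:
    p=viewer.read_camera(n); cv2.imwrite(f"pics/{n}0.png",p["pixels"][:,:,::-1])
    print(n,{k:np.round(v,4).tolist() for k,v in p.items() if k!="pixels"})
print(arm.state()["t"])
E
```

```text
pics
t 0.0
joint_pos [-1.23, 0.478, 0.022, 1.556, -0.012, 1.109, -0.083]
joint_vel [-0.001, 0.001, 0.002, -0.001, 0.0, 0.0, -0.0]
tau [-0.001, -58.285, 1.534, -27.261, -0.054, 0.017, 0.0]
position [0.293, 0.608, 0.241]
eef_rot [[-0.901, 0.434, -0.001], [0.434, 0.901, -0.002], [-0.0, -0.002, -1.0]]
contact_force [0.437, 0.114, -0.241]
ft_torque [-0.017, 0.045, 0.007]
finger_gap 0.087
side {'mtx': [[458.5775, 0.0, 274.1129], [0.0, 458.5775, 213.4695], [0.0, 0.0, 1.0]], 'rvec': [2.1411, -0.2799, 0.158], 'tvec': [-0.4914, 0.1836, 0.9939], 'shot': 1}
top {'mtx': [[385.1882, 0.0, 275.4454], [0.0, 385.1882, 207.8945], [0.0, 0.0, 1.0]], 'rvec': [2.0966, -2.1409, 0.1708], 'tvec': [0.053, 0.5404, 1.0451], 'shot': 2}
wrist {'mtx': [[325.1923, 0.0, 280.3919], [0.0, 325.1923, 214.607], [0.0, 0.0, 1.0]], 'tool_from_camera': [[-0.0004, -0.9659, -0.259, 0.0705], [1.0, -0.0003, -0.0005, -0.0001], [0.0004, -0.259, 0.9659, -0.1421], [0.0, 0.0, 0.0, 1.0]], 'shot': 3}
0.15
```

View pics/top0.png

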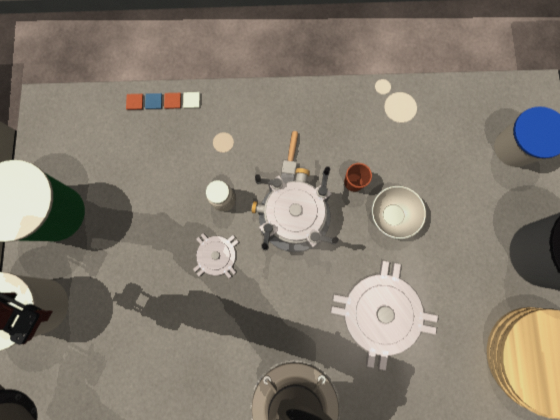

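View pics/side0.png

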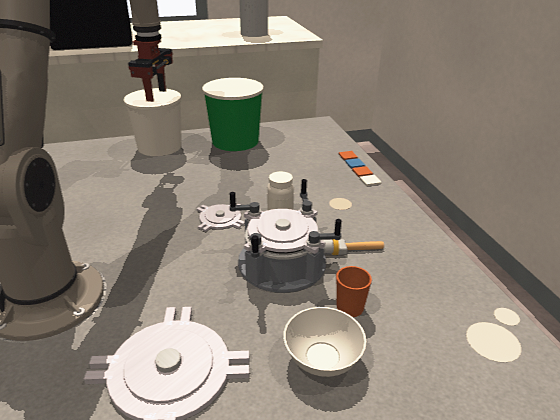

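View pics/wrist0.png

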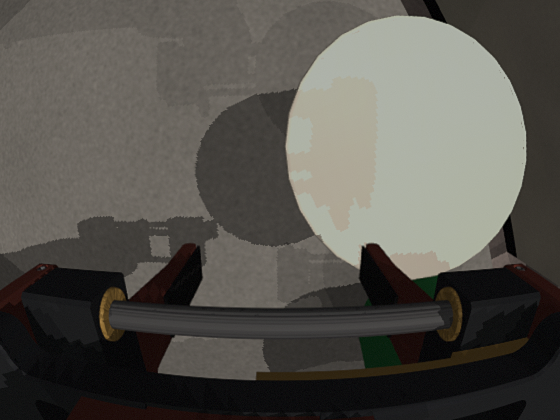

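The top view shows the strainer at about (295,211) with four black posts around it. The jar is at (218,194), the cup at (358,177), the bowl at (399,213), and the brush is just beyond the strainer at about (292,150). The look-alike covers, one small and one large, are at (216,256) and (385,315).

```bash
cat >> h.py <<'E'
def P(pic):
    R,_=cv2.Rodrigues(np.array(pic["rvec"],float)); return np.array(pic["mtx"])@np.c_[R,np.array(pic["tvec"]).reshape(3)]
def tri(a,b,pa,pb): # pa [row,col]
    X=cv2.triangulatePoints(P(a),P(b),np.array(pa[::-1],float).reshape(2,1),np.array(pb[::-1],float).reshape(2,1))
    return (X[:3]/X[3]).ravel()
def onplane(pic,rc,z):
    R,_=cv2.Rodrigues(np.array(pic["rvec"],float)); t=np.array(pic["tvec"]).reshape(3)
    d=R.T@np.linalg.inv(np.array(pic["mtx"]))@np.array([rc[1],rc[0],1.]); c=-R.T@t
    return c+d*(z-c[2])/d[2]
def proj(pic,X):
    x=P(pic)@np.r_[X,1]; return x[1]/x[2],x[0]/x[2]
E
python3 - <<'E'
from h import *
s=viewer.read_camera("side"); t=viewer.read_camera("top")
for n in ["seat","strainer","cover_middle","lever1_post","lever2_post","lever3_post","lever4_post","lever1","lever2","lever3","lever4","glaze_jar","bowl","glaze_brush","bisque_cup"]:
    a=viewer.spot_point(s,n); b=viewer.spot_point(t,n)
    print(n,"S",[(np.round(q["point"]).tolist(),round(q["score"],2)) for q in a[:5]],"T",[(np.round(q["point"]).tolist(),round(q["score"],2)) for q in b[:5]])
    if a and b: print("    ",np.round(tri(s,t,a[0]["point"],b[0]["point"]),4))
for z,pic,im in[("side",s,0),("top",t,0)]:
    I=pic["pixels"][:,:,::-1]
    c=I[150:300,200:390] if z=="side" else I[140:270,200:390]
    cv2.imwrite(f"pics/{z}1.png",cv2.resize(c,None,fx=4,fy=4,interpolation=cv2.INTER_CUBIC))
E
```

```text
seat S [] T []
strainer S [([262.0, 284.0], 0.92), ([198.0, 232.0], 0.69), ([355.0, 323.0], 0.16)] T []
cover_middle S [([230.0, 280.0], 0.86), ([217.0, 218.0], 0.65), ([232.0, 282.0], 0.65), ([369.0, 165.0], 0.55)] T [([213.0, 294.0], 0.85), ([315.0, 384.0], 0.84), ([256.0, 214.0], 0.82)]
     [ 0.5191 -0.0105  0.0939]
lever1_post S [([187.0, 302.0], 0.7)] T [([213.0, 294.0], 0.7), ([181.0, 254.0], 0.51), ([247.0, 263.0], 0.43), ([165.0, 288.0], 0.3)]
     [ 0.5385 -0.015   0.2038]
lever2_post S [([200.0, 226.0], 0.81)] T [([169.0, 325.0], 0.69), ([246.0, 265.0], 0.66)]
     [ 0.4727 -0.0812  0.2649]
lever3_post S [([243.0, 258.0], 0.71)] T [([239.0, 333.0], 0.65)]
     [ 0.4437 -0.1065  0.1426]
lever4_post S [([229.0, 335.0], 0.96), ([249.0, 346.0], 0.61)] T [([166.0, 325.0], 0.69), ([241.0, 335.0], 0.26)]
     [ 0.6265 -0.0905  0.1356]
lever1 S [([243.0, 312.0], 0.84), ([241.0, 254.0], 0.68), ([209.0, 304.0], 0.55)] T [([238.0, 315.0], 0.79), ([228.0, 269.0], 0.67), ([194.0, 323.0], 0.57), ([182.0, 276.0], 0.56), ([170.0, 328.0], 0.52)]
     [ 0.5193 -0.0845  0.1061]
lever2 S [([2
[... 395 characters left out ...]
, 0.56), ([170.0, 328.0], 0.52)]
     [ 0.5193 -0.0845  0.1061]
lever4 S [([243.0, 312.0], 0.84), ([241.0, 254.0], 0.68), ([209.0, 304.0], 0.55)] T [([238.0, 315.0], 0.79), ([228.0, 269.0], 0.67), ([194.0, 323.0], 0.57), ([182.0, 276.0], 0.56), ([170.0, 328.0], 0.52)]
     [ 0.5193 -0.0845  0.1061]
glaze_jar S [([214.0, 283.0], 0.57)] T [([198.0, 222.0], 0.81)]
     [ 0.5869  0.2018 -0.0103]
bowl S [([358.0, 320.0], 0.95)] T [([215.0, 391.0], 0.58)]
     [ 0.5196 -0.2983 -0.0024]
glaze_brush S [([249.0, 342.0], 0.62)] T [([165.0, 288.0], 0.8)]
     [ 0.6844  0.002  -0.0017]
bisque_cup S [([309.0, 350.0], 0.66), ([231.0, 280.0], 0.58)] T [([183.0, 351.0], 0.73)]
     [ 0.6255 -0.1879 -0.0114]
```

View pics/top1.png

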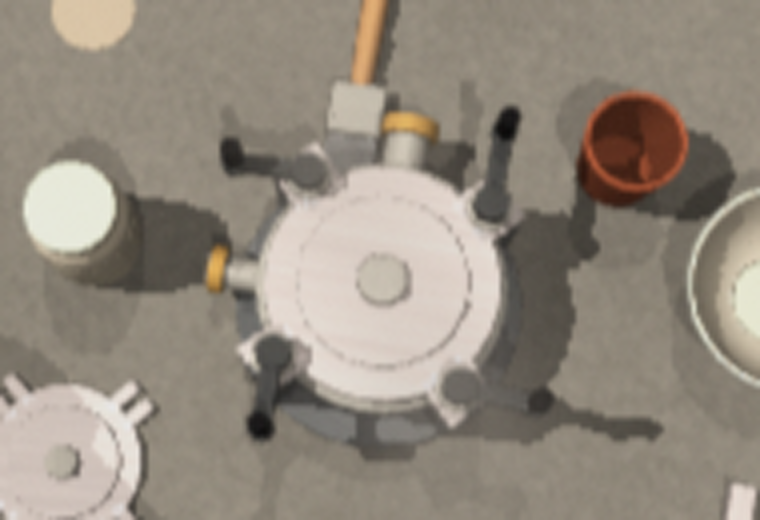

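View pics/side1.png

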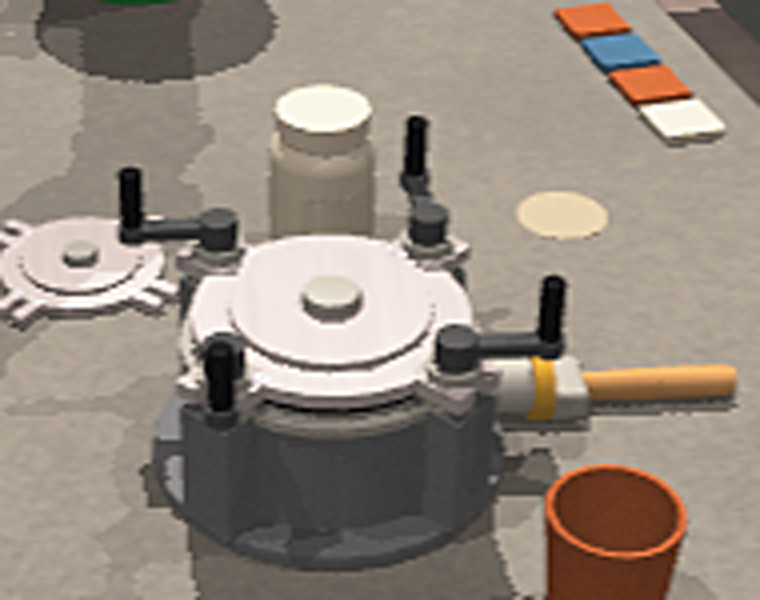

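Run:
```python
from h import *
from scipy.optimize import least_squares
s=viewer.read_camera("side"); t=viewer.read_camera("top")
def blob(pic,guess,thr):
    g=pic["pixels"].max(2); m=(g<thr).astype(np.uint8)
    n,l,st,c=cv2.connectedComponentsWithStats(m)
    r,cc=int(guess[0]),int(guess[1]); best=min(range(1,n),key=lambda i:np.hypot(c[i][1]-guess[0],c[i][0]-guess[1])+ (100 if st[i][4]<8 else 0))
    return c[best][::-1],st[best].tolist()
T={"A":(178.8,257.8),"B":(170.5,326.8),"C":(246,265),"D":(240,335)}
S={"C":(201,232.5),"A":(187.5,303.8),"B":(228,338),"D":(244.5,255)}
ob={}
for k in "ABCD":
    a,sa=blob(s,S[k],35); b,sb=blob(t,T[k],35)
    print(k,np.round(a,1),sa,np.round(b,1),sb,np.round(tri(s,t,a,b),4), np.round(tri(s,t,S[k],T[k]),4))
```

```text
A [186.6 303.3] [301, 179, 5, 15, 63] [246.  264.8] [263, 244, 5, 5, 20] [0.5185 0.0396 0.1809] [0.6051 0.085  0.1405]
B [227.1 337.3] [334, 219, 7, 17, 81] [171.  326.2] [324, 168, 5, 7, 25] [ 0.6209 -0.0956  0.1429] [ 0.6222 -0.0972  0.1415]
C [199.1 232.1] [230, 192, 6, 16, 72] [246.  264.8] [263, 244, 5, 5, 20] [0.4259 0.0692 0.1448] [0.4265 0.0688 0.1398]
D [244.1 254.7] [251, 236, 9, 17, 101] [171.  326.2] [324, 168, 5, 7, 25] [ 0.5145 -0.0937  0.151 ] [ 0.4383 -0.1101  0.1426]
```

Run:
```python
from h import *
from scipy.optimize import least_squares
s=viewer.read_camera("side"); t=viewer.read_camera("top")
Tp={"A":(178.8,257.8),"B":(171,326.5),"C":(246,265),"D":(240,335)}
Sp={"C":(199.8,232.3),"A":(187,303.6),"B":(227.5,337.6),"D":(244.3,254.8)}
Th={"A":(181.3,276.3),"B":(189.3,323),"C":(227.5,268.3),"D":(235.5,315.8)}
Sh={"A":(205.5,307.3),"B":(236.3,314.3),"C":(207,254.8)}
k0={"A":0,"B":-1,"C":1,"D":2}
def model(p):
    c=p[:2];yaw=p[2];zp=p[3];zh=p[4];out={}
    for i,k in enumerate("ABCD"):
        a=yaw+k0[k]*np.pi/2; h=c+.088*np.array([np.cos(a),np.sin(a)])
        b=a+p[5+i]; q=h+.05*np.array([np.cos(b),np.sin(b)])
        out[k]=(np.r_[h,zh],np.r_[q,zp],b)
    return out
def res(p):
    o=model(p);r=[]
    for k in "ABCD":
        for pic,d,j in((t,Tp,1),(s,Sp,1),(t,Th,0),(s,Sh,0)):
            if k in d: r+=list(np.array(proj(pic,o[k][j]))-d[k])
    return np.array(r)
f=least_squares(res,[.52,-.01,.8,.144,.12,.8,.8,.8,.8],loss="soft_l1")
print(np.round(f.x,4)); r=res(f.x); print(np.round(r,1))
for k,v in model(f.x).items(): print(k,"hub",np.round(v[0],4),"post",np.round(v[1],4),"dir",round(np.degrees(v[2]),1))
print(arm.state()["t"], np.round(tri(s,t,Sp["A"],Tp["A"]),4))
```

```text
[ 0.5252 -0.0134  0.5866  0.1424  0.1211  0.866   0.7868  0.8066  0.7031]
[-0.4  0.  -0.1 -0.4  0.8  0.6 -0.3 -0.3 -1.   0.1 -0.1  0.5  0.7 -0.2
  0.  -0.1 -0.4 -0.   0.2  0.5 -0.   0.1 -0.2 -0.3 -0.1  0.   0.3 -0.1
  0.3 -0.5]
A hub [0.5985 0.0353 0.1211] post [0.6044 0.085  0.1424] dir 83.2
B hub [ 0.5739 -0.0867  0.1211] post [ 0.623  -0.0965  0.1424] dir -11.3
C hub [0.4765 0.0599 0.1211] post [0.4273 0.0688 0.1424] dir 169.8
D hub [ 0.4519 -0.0621  0.1211] post [ 0.4381 -0.1101  0.1424] dir 253.9
1.95 [0.6046 0.0849 0.1421]
```

The fit places all four posts within about 1 px. I'll write a planner for the row numbers and go to lever A on the far left. A is diagonal to D, and B to C.

```bash
cat >> h.py <<'E'
HUB={"A":(.5985,.0353),"B":(.5739,-.0867),"C":(.4765,.0599),"D":(.4519,-.0621)}
B0={"A":83.2,"B":-11.3,"C":169.8,"D":253.9}
OFF={"A":0,"B":180,"C":0,"D":-180}   # tool x yaw = lever dir + OFF
def yaw(st): R=np.array(st["eef_rot"]); return np.degrees(np.arctan2(R[1,0],R[0,0]))
def post(k,b,r=.05): b=np.radians(b); return np.array(HUB[k])+r*np.array([np.cos(b),np.sin(b)])
def plan(target,yawt,n,start=None,y0=None):
    st=arm.state(); p=np.array(st["position"] if start is None else start); y=yaw(st) if y0 is None else y0
    dy=(yawt-y+180)%360-180; tw=round(-dy/30/n,3); rows=[]
    for i in range(n):
        d=(np.array(target)-p)/(n-i); a=np.radians(y)
        ex=np.array([np.cos(a),np.sin(a)]); ey=np.array([np.sin(a),-np.cos(a)])
        sl=np.round([d[:2]@ex*10,d[:2]@ey*10,-d[2]*10],3)
        p=p+np.r_[(sl[0]*ex+sl[1]*ey)/10,-sl[2]/10]; rows.append(sl.tolist()); y-=tw*30
    for r in rows: print(r,tw)
    print("end",np.round(p,4),round(y,1))
    return p,y
E
python3 - <<'E'
from h import *
q=post("A",83.2); print(q)
plan([*q,.20],83.2,18)
E
```

```text
[0.6044202  0.08494828]
[-0.282, -0.187, 0.023] 0.132
[-0.294, -0.167, 0.023] 0.132
[-0.305, -0.146, 0.023] 0.132
[-0.315, -0.125, 0.023] 0.132
[-0.322, -0.103, 0.023] 0.132
[-0.329, -0.08, 0.023] 0.132
[-0.333, -0.057, 0.023] 0.132
[-0.337, -0.034, 0.023] 0.132
[-0.338, -0.011, 0.023] 0.132
[-0.338, 0.013, 0.023] 0.132
[-0.336, 0.036, 0.023] 0.132
[-0.333, 0.059, 0.023] 0.132
[-0.328, 0.082, 0.023] 0.132
[-0.322, 0.104, 0.024] 0.132
[-0.314, 0.126, 0.023] 0.132
[-0.305, 0.148, 0.024] 0.132
[-0.293, 0.169, 0.023] 0.132
[-0.281, 0.188, 0.024] 0.132
end [0.6044 0.085  0.2   ] 83.0
```

send_rows --moves '[{"jaw": 0.3, "slide": [-0.28, -0.19, 0], "twist": 0.13}, {"jaw": 0.3, "slide": [-0.29, -0.17, 0], "twist": 0.13}, {"jaw": 0.3, "slide": [-0.3, -0.15, 0], "twist": 0.13}, {"jaw": 0.3, "slide": [-0.31, -0.13, 0], "twist": 0.13}, {"jaw": 0.3, "slide": [-0.32, -0.1, 0], "twist": 0.13}, {"jaw": 0.3, "slide": [-0.33, -0.08, 0], "twist": 0.13}, {"jaw": 0.3, "slide": [-0.33, -0.06, 0.02], "twist": 0.13}, {"jaw": 0.3, "slide": [-0.34, -0.03, 0.02], "twist": 0.13}, {"jaw": 0.3, "slide": [-0.34, -0.01, 0.02], "twist": 0.13}, {"jaw": 0.3, "slide": [-0.34, 0.01, 0.02], "twist": 0.13}, {"jaw": 0.3, "slide": [-0.34, 0.04, 0.02], "twist": 0.13}, {"jaw": 0.3, "slide": [-0.33, 0.06, 0.02], "twist": 0.13}]'

```text
t: 2.95
position: [0.5019, 0.2587, 0.2299]
eef_rot: [[-0.297, 0.955, 0.0], [0.955, 0.297, 0.0], [0.0, 0.001, -1.0]]
contact_force: [0.2, 0.5, -0.3]
finger_gap: 0.0312
```

Run:
```python
from h import *
st=arm.state(); print(st["t"],st["position"],yaw(st),st["finger_gap"],st["contact_force"])
q=post("A",83.2)
plan([*q,.20],83.2,7)
```

```text
2.95 [0.50190167 0.25868177 0.22987458] 107.29009644662858 0.03115893330743802 [ 0.17772397  0.54439659 -0.32405059]
[-0.281, 0.066, 0.043] 0.115
[-0.276, 0.083, 0.043] 0.115
[-0.27, 0.099, 0.043] 0.115
[-0.264, 0.115, 0.042] 0.115
[-0.257, 0.131, 0.043] 0.115
[-0.248, 0.147, 0.042] 0.115
[-0.239, 0.161, 0.043] 0.115
end [0.6044 0.085  0.2   ] 83.1
```

send_rows --moves '[{"jaw": 0.3, "slide": [-0.28, 0.07, 0.04], "twist": 0.115}, {"jaw": 0.3, "slide": [-0.27, 0.08, 0.04], "twist": 0.115}, {"jaw": 0.3, "slide": [-0.27, 0.1, 0.04], "twist": 0.115}, {"jaw": 0.3, "slide": [-0.26, 0.11, 0.04], "twist": 0.115}, {"jaw": 0.3, "slide": [-0.25, 0.13, 0.04], "twist": 0.115}, {"jaw": 0.3, "slide": [-0.15, 0.09, 0.02], "twist": 0.1}, {"jaw": 0.3, "slide": [0, 0, 0], "twist": 0}, {"jaw": 0.3, "slide": [0, 0, 0], "twist": 0}]'

```text
t: 3.62
position: [0.5833, 0.1228, 0.2076]
eef_rot: [[0.049, 0.999, -0.0], [0.999, -0.049, -0.0], [-0.0, -0.0, -1.0]]
contact_force: [0.4, 0.8, 0.4]
finger_gap: 0.0302
```

Run:
```python
from h import *
st=arm.state(); print(st["t"],st["position"],yaw(st),st["contact_force"])
q=post("A",83.2)
plan([*q,.149],83.2,3)
p=viewer.read_camera("wrist"); cv2.imwrite("pics/w1.png",p["pixels"][:,:,::-1])
# predict posts in wrist cam
T=np.array(p["tool_from_camera"]); R=np.array(st["eef_rot"]); c=np.array(st["position"])
for k in "ABCD":
  for z in(.1244,.1604):
    X=np.r_[post(k,B0[k]),z]; tc=R.T@(X-c); cc=T[:3,:3].T@(tc-T[:3,3]); th=np.arctan2(np.hypot(cc[0],cc[1]),cc[2]); ph=np.arctan2(cc[1],cc[0])
    m=p["mtx"]; print(k,z,m[0][2]+m[0][0]*th*np.cos(ph),m[1][2]+m[0][0]*th*np.sin(ph))
```

```text
3.6167 [0.58327532 0.12279364 0.20755668] 87.17045146088734 [0.44434884 0.81655569 0.37438392]
[-0.123, 0.077, 0.195] 0.044
[-0.12, 0.079, 0.195] 0.044
[-0.119, 0.082, 0.196] 0.044
end [0.6044 0.085  0.149 ] 83.2
A 0.1244 310.4994361123616 273.58825158723437
A 0.1604 315.0428460052888 296.603923429451
B 0.1244 328.3485032155304 422.57619830772364
B 0.1604 332.2094353497362 448.9765870640922
C 0.1244 106.14103091214932 293.4341112864697
C 0.1604 86.54243376160713 314.11884282955805
D 0.1244 162.9422589197477 426.99311210059574
D 0.1604 154.61879515592318 450.81842780339025
```

View pics/w1.png

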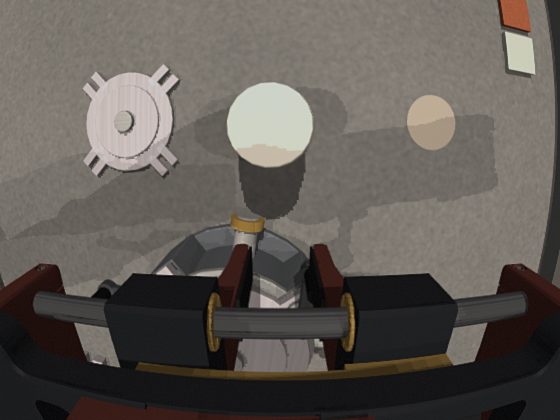

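The wrist view shows the jar at (270,125) and post A, dark, beside the right finger at about (318,260). That matches the model. I'll centre over post A and lower.

send_rows --moves '[{"jaw": 0.3, "slide": [-0.123, 0.077, 0], "twist": 0.044}, {"jaw": 0.3, "slide": [-0.12, 0.079, 0], "twist": 0.044}, {"jaw": 0.3, "slide": [-0.119, 0.082, 0.05], "twist": 0.044}, {"jaw": 0.3, "slide": [0, 0, 0.1], "twist": 0}, {"jaw": 0.3, "slide": [0, 0, 0.2], "twist": 0}, {"jaw": 0.3, "slide": [0, 0, 0.235], "twist": 0}, {"jaw": 0.3, "slide": [0, 0, 0], "twist": 0}, {"jaw": 0.3, "slide": [0, 0, 0], "twist": 0}]'

```text
t: 4.33
position: [0.6032, 0.085, 0.1476]
eef_rot: [[0.117, 0.993, -0.003], [0.993, -0.117, -0.001], [-0.001, -0.003, -1.0]]
contact_force: [-1.3, 0.0, 0.8]
finger_gap: 0.0306
```

Run:
```python
from h import *
st=arm.state(); print(st["t"],st["position"],yaw(st),st["contact_force"],st["finger_gap"])
for n in["side","top"]:
  p=viewer.read_camera(n); I=p["pixels"][:,:,::-1]; I=I[130:300,200:390]; cv2.imwrite(f"pics/{n}2.png",cv2.resize(I,None,fx=3.5,fy=3.5,interpolation=cv2.INTER_CUBIC))
```

```text
4.3333 [0.60317161 0.08496168 0.14764905] 83.25441239940716 [-1.29321609  0.03962136  0.77562075] 0.03056990343016501
```

View pics/side2.png

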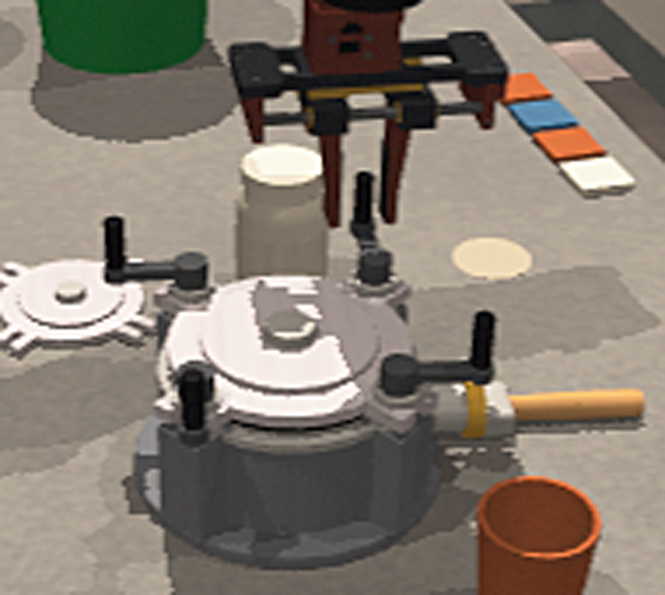

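Post A stands between the fingers. Round 1 on A: take up about 8 mm of slack, then sweep clockwise.

send_rows --moves '[{"jaw": 0.3, "slide": [0, 0.04, 0], "twist": 0}, {"jaw": 0.3, "slide": [0, 0.04, 0], "twist": 0}, {"jaw": 0.3, "slide": [0, 0, 0], "twist": 0}, {"jaw": 0.3, "slide": [-0.006, 0.026, 0], "twist": 0.1}, {"jaw": 0.3, "slide": [-0.006, 0.026, 0], "twist": 0.1}, {"jaw": 0.3, "slide": [-0.006, 0.026, 0], "twist": 0.1}]'

```text
t: 4.93
position: [0.6191, 0.0817, 0.1494]
eef_rot: [[0.273, 0.962, -0.001], [0.962, -0.273, 0.001], [0.0, -0.002, -1.0]]
contact_force: [-2.8, 0.5, 0.6]
finger_gap: 0.0307
```

```bash
cat >> h.py <<'E'
def rep(k):
    st=arm.state(); p=np.array(st["position"])[:2]; y=yaw(st); a=np.radians(y)
    ex=np.array([np.cos(a),np.sin(a)]); ey=np.array([np.sin(a),-np.cos(a)]); sg=1 if OFF[k]==0 else -1
    off=st["finger_gap"]/2-.007; c=p-sg*off*ey  # post line (pad face + radius)
    h=np.array(HUB[k]); rel=c-h
    # post lies at c + u*ex with |.-h|=.05
    b=rel@ex; disc=b*b-(rel@rel-.05**2); u=-b+sg*np.sqrt(max(disc,0)); q=c+u*ex-h
    F=np.array(st["contact_force"]); ang=np.degrees(np.arctan2(q[1],q[0])); ba=np.radians(ang); tg=np.array([np.sin(ba),-np.cos(ba)])
    print(k,"t %.2f pos %s yaw %.1f gap %.4f lever %.1f turned %.2f rad u %.1fmm  Fpush %.2f Frad %.2f Fz %.2f"%(st["t"],np.round(st["position"],4),y,st["finger_gap"],ang,np.radians((B0[k]-ang+180)%360-180),u*1e3,-F[:2]@tg,F[:2]@np.array([np.cos(ba),np.sin(ba)]),F[2]))
E
python3 -c "
from h import *
rep('A')"
```

```text
A t 4.93 pos [0.6191 0.0817 0.1494] yaw 74.1 gap 0.0307 lever 75.5 turned 0.13 rad u -0.3mm  Fpush 2.81 Frad -0.25 Fz 0.60
```

send_rows --moves '[{"jaw": 0.3, "slide": [-0.006, 0.026, 0.002], "twist": 0.1}, {"jaw": 0.3, "slide": [-0.006, 0.026, 0.002], "twist": 0.1}, {"jaw": 0.3, "slide": [-0.006, 0.026, 0.002], "twist": 0.1}, {"jaw": 0.3, "slide": [-0.006, 0.026, 0.002], "twist": 0.1}, {"jaw": 0.3, "slide": [-0.006, 0.026, 0.002], "twist": 0.1}]'

```text
t: 5.35
position: [0.6299, 0.0746, 0.1482]
eef_rot: [[0.513, 0.859, -0.002], [0.859, -0.513, 0.001], [0.0, -0.002, -1.0]]
contact_force: [-2.3, 1.7, -0.4]
finger_gap: 0.031
```

```bash
python3 -c "
from h import *
rep('A')"
```

```text
A t 5.35 pos [0.6299 0.0746 0.1482] yaw 59.2 gap 0.0310 lever 61.1 turned 0.39 rad u 0.1mm  Fpush 2.86 Frad 0.39 Fz -0.40
```

send_rows --moves '[{"jaw": 0.3, "slide": [-0.006, 0.026, 0.002], "twist": 0.1}, {"jaw": 0.3, "slide": [-0.006, 0.026, 0.002], "twist": 0.1}, {"jaw": 0.3, "slide": [-0.006, 0.026, 0.001], "twist": 0.1}, {"jaw": 0.3, "slide": [0, 0, 0], "twist": 0}]'

```text
t: 5.68
position: [0.6356, 0.0685, 0.1475]
eef_rot: [[0.64, 0.768, -0.001], [0.768, -0.64, 0.001], [-0.0, -0.002, -1.0]]
contact_force: [-2.1, 2.0, -0.5]
finger_gap: 0.0305
```

```bash
python3 -c "
from h import *
rep('A')"
```

```text
A t 5.68 pos [0.6356 0.0685 0.1475] yaw 50.2 gap 0.0305 lever 51.4 turned 0.56 rad u 0.7mm  Fpush 2.87 Frad 0.27 Fz -0.49
```

```bash
python3 -c "
from h import *
y=50.2;a=np.radians(y);p=np.array([.6356,.0685])-.008*np.array([np.sin(a),-np.cos(a)])
plan([*post('D',253.9),.198],73.9,8,[*p,.198],y)"
```

```text
[-0.33, -0.037, -0.0] -0.099
[-0.327, -0.054, -0.0] -0.099
[-0.324, -0.071, -0.0] -0.099
[-0.32, -0.087, -0.0] -0.099
[-0.315, -0.104, -0.0] -0.099
[-0.309, -0.12, -0.0] -0.099
[-0.303, -0.136, -0.0] -0.099
[-0.295, -0.151, -0.0] -0.099
end [ 0.438  -0.1101  0.198 ] 74.0
```

send_rows --moves '[{"jaw": 0.3, "slide": [0, -0.08, -0.05], "twist": 0}, {"jaw": 0.3, "slide": [0, 0, -0.23], "twist": 0}, {"jaw": 0.3, "slide": [0, 0, -0.23], "twist": 0}, {"jaw": 0.3, "slide": [-0.33, -0.037, 0], "twist": -0.1}, {"jaw": 0.3, "slide": [-0.327, -0.054, 0], "twist": -0.1}, {"jaw": 0.3, "slide": [-0.324, -0.071, 0], "twist": -0.1}, {"jaw": 0.3, "slide": [-0.32, -0.087, 0], "twist": -0.1}, {"jaw": 0.3, "slide": [-0.315, -0.104, 0], "twist": -0.1}, {"jaw": 0.3, "slide": [-0.31, -0.12, 0], "twist": -0.1}, {"jaw": 0.3, "slide": [-0.303, -0.136, 0], "twist": -0.1}, {"jaw": 0.3, "slide": [-0.295, -0.151, 0], "twist": -0.1}, {"jaw": 0.3, "slide": [0, 0, 0], "twist": 0}]'

```text
t: 6.68
position: [0.4344, -0.1157, 0.1991]
eef_rot: [[0.274, 0.962, -0.001], [0.962, -0.274, 0.001], [0.0, -0.001, -1.0]]
contact_force: [-0.9, -0.5, -0.5]
finger_gap: 0.0307
```

```bash
python3 -c "
from h import *
rep('D'); plan([*post('D',253.9),.149],73.9,4)"
```

```text
D t 6.68 pos [ 0.4344 -0.1157  0.1991] yaw 74.1 gap 0.0307 lever -98.8 turned -0.13 rad u 6.8mm  Fpush -0.77 Frad 0.60 Fz -0.51
[0.016, 0.005, 0.125] 0.002
[0.016, 0.005, 0.125] 0.002
[0.016, 0.005, 0.125] 0.002
[0.016, 0.005, 0.126] 0.002
end [ 0.4381 -0.1101  0.149 ] 73.9
```

send_rows --moves '[{"jaw": 0.3, "slide": [0.03, 0.01, 0.1], "twist": 0}, {"jaw": 0.3, "slide": [0.03, 0.01, 0.1], "twist": 0}, {"jaw": 0.3, "slide": [0, 0, 0.15], "twist": 0}, {"jaw": 0.3, "slide": [0, 0, 0.15], "twist": 0}, {"jaw": 0.3, "slide": [0, 0, 0], "twist": 0}, {"jaw": 0.3, "slide": [0, -0.04, 0], "twist": 0}, {"jaw": 0.3, "slide": [0, -0.04, 0], "twist": 0}, {"jaw": 0.3, "slide": [0.006, -0.026, 0], "twist": 0.1}, {"jaw": 0.3, "slide": [0.006, -0.026, 0], "twist": 0.1}, {"jaw": 0.3, "slide": [0.006, -0.026, 0], "twist": 0.1}]'

```text
t: 7.52
position: [0.4294, -0.0998, 0.1496]
eef_rot: [[0.42, 0.907, 0.004], [0.907, -0.42, -0.001], [0.001, 0.004, -1.0]]
contact_force: [2.4, -1.4, -2.5]
finger_gap: 0.0306
```

```bash
python3 -c "
from h import *
rep('D');print(np.round(arm.state()['joint_pos'],2))"
```

```text
D t 7.52 pos [ 0.4294 -0.0998  0.1496] yaw 65.2 gap 0.0306 lever -110.6 turned 0.08 rad u -6.2mm  Fpush 2.74 Frad 0.44 Fz -2.49
[-0.45  0.25  0.62  2.22 -0.21  0.73 -0.12]
```

send_rows --moves '[{"jaw": 0.3, "slide": [0.003, -0.026, 0.002], "twist": 0.1}, {"jaw": 0.3, "slide": [0.003, -0.026, 0.002], "twist": 0.1}, {"jaw": 0.3, "slide": [0.003, -0.026, 0.002], "twist": 0.1}, {"jaw": 0.3, "slide": [0.003, -0.026, 0.002], "twist": 0.1}]'

```text
t: 7.85
position: [0.421, -0.0938, 0.1488]
eef_rot: [[0.6, 0.8, 0.004], [0.8, -0.6, -0.001], [0.002, 0.003, -1.0]]
contact_force: [2.7, -2.5, -3.3]
finger_gap: 0.0306
```

```bash
python3 -c "
from h import *
rep('D');print(np.round(arm.state()['joint_pos'],2))"
```

```text
D t 7.85 pos [ 0.421  -0.0938  0.1488] yaw 53.1 gap 0.0306 lever -123.9 turned 0.31 rad u -6.0mm  Fpush 3.65 Frad 0.50 Fz -3.35
[-0.51  0.24  0.67  2.24 -0.22  0.72 -0.33]
```

send_rows --moves '[{"jaw": 0.3, "slide": [0.003, -0.026, 0.002], "twist": 0.1}, {"jaw": 0.3, "slide": [0.003, -0.026, 0.002], "twist": 0.1}, {"jaw": 0.3, "slide": [0.003, -0.026, 0.002], "twist": 0.1}, {"jaw": 0.3, "slide": [0.003, -0.026, 0.002], "twist": 0.1}, {"jaw": 0.3, "slide": [0, 0, 0], "twist": 0}]'

```text
t: 8.27
position: [0.4134, -0.0858, 0.1478]
eef_rot: [[0.752, 0.659, 0.003], [0.659, -0.752, -0.0], [0.002, 0.002, -1.0]]
contact_force: [0.9, -1.7, -0.2]
finger_gap: 0.0307
```

```bash
python3 -c "
from h import *
rep('D');print(np.round(arm.state()['joint_pos'],2))
p=viewer.read_camera('side');I=p['pixels'][:,:,::-1]; I=I[130:300,180:370]; cv2.imwrite('pics/s3.png',cv2.resize(I,None,fx=3.5,fy=3.5,interpolation=cv2.INTER_CUBIC))"
```

```text
D t 8.27 pos [ 0.4134 -0.0858  0.1478] yaw 41.2 gap 0.0307 lever -137.9 turned 0.55 rad u -5.4mm  Fpush 1.91 Frad 0.47 Fz -0.18
[-0.57  0.23  0.72  2.26 -0.23  0.72 -0.54]
```

View pics/s3.png

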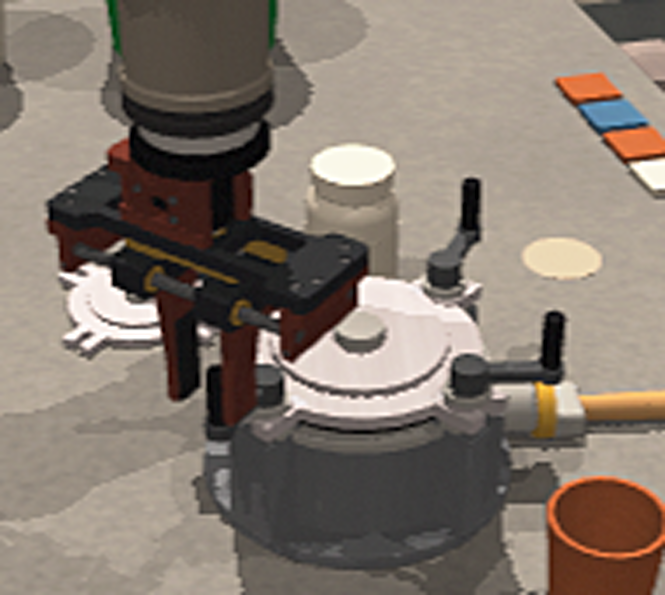

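```bash
sed -i 's/"B":180,"C":0/"B":0,"C":180/' h.py; python3 -c "
from h import *
y=41.2;a=np.radians(y);p=np.array([.4134,-.0858])+.008*np.array([np.sin(a),-np.cos(a)])
plan([*post('B',B0['B']),.198],-11.3,8,[*p,.198],y)"
```

```text
[0.188, 0.173, -0.0] 0.219
[0.207, 0.15, -0.0] 0.219
[0.223, 0.125, -0.0] 0.219
[0.235, 0.099, -0.0] 0.219
[0.245, 0.071, -0.0] 0.219
[0.252, 0.043, -0.0] 0.219
[0.255, 0.014, -0.0] 0.219
[0.255, -0.016, -0.0] 0.219
end [ 0.623  -0.0965  0.198 ] -11.4
```

send_rows --moves '[{"jaw": 0.3, "slide": [0, 0.08, -0.05], "twist": 0}, {"jaw": 0.3, "slide": [0, 0, -0.23], "twist": 0}, {"jaw": 0.3, "slide": [0, 0, -0.23], "twist": 0}, {"jaw": 0.3, "slide": [0.188, 0.173, 0], "twist": 0.22}, {"jaw": 0.3, "slide": [0.207, 0.15, 0], "twist": 0.22}, {"jaw": 0.3, "slide": [0.223, 0.125, 0], "twist": 0.22}, {"jaw": 0.3, "slide": [0.235, 0.1, 0], "twist": 0.22}, {"jaw": 0.3, "slide": [0.245, 0.07, 0], "twist": 0.22}, {"jaw": 0.3, "slide": [0.252, 0.043, 0], "twist": 0.22}, {"jaw": 0.3, "slide": [0.255, 0.014, 0], "twist": 0.22}, {"jaw": 0.3, "slide": [0.255, -0.016, 0], "twist": 0.21}, {"jaw": 0.3, "slide": [0, 0, 0], "twist": 0}]'

```text
t: 9.32
position: [0.6264, -0.0957, 0.1978]
eef_rot: [[0.981, -0.195, 0.001], [-0.195, -0.981, -0.001], [0.002, 0.001, -1.0]]
contact_force: [0.2, 1.0, -0.3]
finger_gap: 0.0309
```

send_rows --moves '[{"jaw": 0.3, "slide": [0, 0, 0], "twist": 0}]'

```text
t: 9.4
position: [0.6228, -0.0968, 0.1977]
eef_rot: [[0.981, -0.192, -0.001], [-0.192, -0.981, -0.001], [-0.001, 0.001, -1.0]]
contact_force: [-1.1, -0.7, -0.2]
finger_gap: 0.0307
```

```bash
python3 -c "
from h import *
rep('B'); plan([*post('B',B0['B']),.149],B0['B'],4)"
```

```text
B t 9.40 pos [ 0.6228 -0.0968  0.1977] yaw -11.0 gap 0.0307 lever -2.0 turned -0.16 rad u -0.5mm  Fpush -0.72 Frad -1.06 Fz -0.21
[0.0, -0.001, 0.122] 0.002
[0.0, -0.001, 0.122] 0.002
[0.0, -0.001, 0.122] 0.002
[0.001, -0.0, 0.121] 0.002
end [ 0.6229 -0.0965  0.149 ] -11.3
```

send_rows --moves '[{"jaw": 0.3, "slide": [0, 0, 0.16], "twist": 0}, {"jaw": 0.3, "slide": [0, 0, 0.16], "twist": 0}, {"jaw": 0.3, "slide": [0, 0, 0.167], "twist": 0}, {"jaw": 0.3, "slide": [0, 0, 0], "twist": 0}, {"jaw": 0.3, "slide": [0, 0.04, 0], "twist": 0}, {"jaw": 0.3, "slide": [0, 0.04, 0], "twist": 0}, {"jaw": 0.3, "slide": [-0.006, 0.026, 0], "twist": 0.1}, {"jaw": 0.3, "slide": [-0.006, 0.026, 0], "twist": 0.1}, {"jaw": 0.3, "slide": [-0.006, 0.026, 0], "twist": 0.1}, {"jaw": 0.3, "slide": [-0.006, 0.026, 0.002], "twist": 0.1}, {"jaw": 0.3, "slide": [-0.006, 0.026, 0.002], "twist": 0.1}]'

```text
t: 10.32
position: [0.6144, -0.1154, 0.1501]
eef_rot: [[0.897, -0.443, 0.002], [-0.443, -0.897, 0.002], [0.001, -0.003, -1.0]]
contact_force: [2.5, 3.1, -2.3]
finger_gap: 0.0306
```

```bash
python3 -c "
from h import *
rep('B')"
```

```text
B t 10.32 pos [ 0.6144 -0.1154  0.1501] yaw -26.3 gap 0.0306 lever -25.6 turned 0.25 rad u 1.0mm  Fpush 3.91 Frad 0.88 Fz -2.25
```

send_rows --moves '[{"jaw": 0.3, "slide": [-0.006, 0.026, 0.002], "twist": 0.1}, {"jaw": 0.3, "slide": [-0.006, 0.026, 0.002], "twist": 0.1}, {"jaw": 0.3, "slide": [-0.006, 0.026, 0.002], "twist": 0.1}]'

```text
t: 10.57
position: [0.6092, -0.1213, 0.1495]
eef_rot: [[0.816, -0.578, 0.002], [-0.578, -0.816, 0.002], [0.001, -0.003, -1.0]]
contact_force: [1.9, 2.2, -2.4]
finger_gap: 0.0305
```

```bash
python3 -c "
from h import *
rep('B')"
```

```text
B t 10.57 pos [ 0.6092 -0.1213  0.1495] yaw -35.3 gap 0.0305 lever -34.9 turned 0.41 rad u 1.2mm  Fpush 2.85 Frad 0.28 Fz -2.38
```

send_rows --moves '[{"jaw": 0.3, "slide": [-0.006, 0.026, 0.002], "twist": 0.1}, {"jaw": 0.3, "slide": [-0.006, 0.026, 0.002], "twist": 0.1}, {"jaw": 0.3, "slide": [-0.006, 0.022, 0.002], "twist": 0.09}, {"jaw": 0.3, "slide": [0, 0, 0], "twist": 0}]'

```text
t: 10.9
position: [0.603, -0.1266, 0.1488]
eef_rot: [[0.72, -0.694, 0.002], [-0.694, -0.72, 0.001], [0.001, -0.002, -1.0]]
contact_force: [1.3, 2.0, -1.1]
finger_gap: 0.0308
```

```bash
python3 -c "
from h import *
rep('B'); st=arm.state()
y=yaw(st);a=np.radians(y);p=np.array(st['position'][:2])-.008*np.array([np.sin(a),-np.cos(a)])
print(post('C',B0['C'])); plan([*post('C',B0['C']),.198],-10.2,8,[*p,.198],y)"
```

```text
B t 10.90 pos [ 0.603  -0.1266  0.1488] yaw -44.0 gap 0.0308 lever -44.1 turned 0.57 rad u 1.4mm  Fpush 2.36 Frad -0.41 Fz -1.09
[0.42729022 0.06875424]
[-0.328, -0.013, -0.0] -0.141
[-0.326, -0.037, -0.0] -0.141
[-0.322, -0.061, -0.0] -0.141
[-0.317, -0.085, -0.0] -0.141
[-0.309, -0.108, -0.0] -0.141
[-0.301, -0.131, -0.0] -0.141
[-0.29, -0.152, -0.0] -0.141
[-0.278, -0.173, -0.0] -0.141
end [0.4273 0.0687 0.198 ] -10.1
```

send_rows --moves '[{"jaw": 0.3, "slide": [0, -0.08, -0.05], "twist": 0}, {"jaw": 0.3, "slide": [0, 0, -0.22], "twist": 0}, {"jaw": 0.3, "slide": [0, 0, -0.22], "twist": 0}, {"jaw": 0.3, "slide": [-0.328, -0.013, 0], "twist": -0.14}, {"jaw": 0.3, "slide": [-0.326, -0.037, 0], "twist": -0.14}, {"jaw": 0.3, "slide": [-0.322, -0.061, 0], "twist": -0.14}, {"jaw": 0.3, "slide": [-0.317, -0.085, 0], "twist": -0.14}, {"jaw": 0.3, "slide": [-0.31, -0.108, 0], "twist": -0.14}, {"jaw": 0.3, "slide": [-0.3, -0.131, 0], "twist": -0.14}, {"jaw": 0.3, "slide": [-0.29, -0.152, 0], "twist": -0.14}, {"jaw": 0.3, "slide": [-0.278, -0.173, 0], "twist": -0.14}, {"jaw": 0.3, "slide": [0, 0, 0], "twist": 0}]'

```text
t: 11.9
position: [0.4233, 0.0741, 0.1965]
eef_rot: [[0.986, -0.165, -0.004], [-0.165, -0.986, 0.003], [-0.004, -0.003, -1.0]]
contact_force: [-0.4, -1.0, 0.4]
finger_gap: 0.0307
```

send_rows --moves '[{"jaw": 0.3, "slide": [0, 0, 0], "twist": 0}]'

```text
t: 11.98
position: [0.4266, 0.0709, 0.1974]
eef_rot: [[0.985, -0.173, 0.0], [-0.173, -0.985, 0.002], [-0.0, -0.003, -1.0]]
contact_force: [0.2, 0.3, 0.3]
finger_gap: 0.0308
```

```bash
python3 -c "
from h import *
rep('C'); plan([*post('C',B0['C']),.149],-10.2,1);print(np.round(arm.state()['joint_pos'],2))"
```

```text
C t 11.98 pos [0.4266 0.0709 0.1974] yaw -10.0 gap 0.0308 lever 177.2 turned -0.13 rad u 1.4mm  Fpush -0.30 Frad -0.15 Fz 0.27
[0.01, 0.02, 0.484] 0.007
end [0.4273 0.0687 0.149 ] -10.2
[-1.29  0.23  1.14  2.2  -0.28  0.86 -1.72]
```

send_rows --moves '[{"jaw": 0.3, "slide": [0, 0, 0.16], "twist": 0}, {"jaw": 0.3, "slide": [0, 0, 0.16], "twist": 0}, {"jaw": 0.3, "slide": [0, 0, 0.16], "twist": 0}, {"jaw": 0.3, "slide": [0, 0, 0], "twist": 0}, {"jaw": 0.3, "slide": [0, -0.04, 0], "twist": 0}, {"jaw": 0.3, "slide": [0, -0.04, 0], "twist": 0}, {"jaw": 0.3, "slide": [0.006, -0.026, 0], "twist": 0.1}, {"jaw": 0.3, "slide": [0.006, -0.026, 0], "twist": 0.1}, {"jaw": 0.3, "slide": [0.006, -0.026, 0.002], "twist": 0.1}, {"jaw": 0.3, "slide": [0.006, -0.026, 0.002], "twist": 0.1}]'

```text
t: 12.82
position: [0.4337, 0.0856, 0.1492]
eef_rot: [[0.924, -0.383, 0.0], [-0.383, -0.924, -0.0], [0.0, -0.0, -1.0]]
contact_force: [-1.9, -2.0, -1.9]
finger_gap: 0.0309
```

```bash
python3 -c "
from h import *
rep('C');print(np.round(arm.state()['joint_pos'],2))"
```

```text
C t 12.82 pos [0.4337 0.0856 0.1492] yaw -22.5 gap 0.0309 lever 158.7 turned 0.19 rad u -0.6mm  Fpush 2.54 Frad 1.01 Fz -1.85
[-1.2   0.38  1.07  2.23 -0.48  0.78 -1.78]
```

send_rows --moves '[{"jaw": 0.3, "slide": [0.006, -0.026, 0.002], "twist": 0.1}, {"jaw": 0.3, "slide": [0.006, -0.026, 0.002], "twist": 0.1}, {"jaw": 0.3, "slide": [0.006, -0.026, 0.002], "twist": 0.1}, {"jaw": 0.3, "slide": [0.006, -0.026, 0.002], "twist": 0.1}]'

```text
t: 13.15
position: [0.44, 0.0939, 0.1482]
eef_rot: [[0.824, -0.566, -0.001], [-0.566, -0.824, -0.0], [-0.0, 0.0, -1.0]]
contact_force: [-2.4, -2.8, -2.6]
finger_gap: 0.0307
```

```bash
python3 -c "
from h import *
rep('C')"
```

```text
C t 13.15 pos [0.44   0.0939 0.1482] yaw -34.5 gap 0.0307 lever 146.6 turned 0.40 rad u -0.7mm  Fpush 3.63 Frad 0.51 Fz -2.62
```

send_rows --moves '[{"jaw": 0.3, "slide": [0.006, -0.026, 0.002], "twist": 0.1}, {"jaw": 0.3, "slide": [0.006, -0.026, 0.002], "twist": 0.1}, {"jaw": 0.3, "slide": [0.006, -0.022, 0.002], "twist": 0.09}, {"jaw": 0.3, "slide": [0, 0, 0], "twist": 0}]'

```text
t: 13.48
position: [0.4462, 0.0991, 0.1474]
eef_rot: [[0.73, -0.683, -0.0], [-0.683, -0.73, -0.001], [0.0, 0.001, -1.0]]
contact_force: [-1.3, -1.7, -2.2]
finger_gap: 0.031
```

```bash
python3 -c "
from h import *
rep('C'); st=arm.state();print(np.round(st['joint_pos'],2))
y=yaw(st);a=np.radians(y);p=np.array(st['position'][:2])+.008*np.array([np.sin(a),-np.cos(a)])
print(p,post('A',51.4)); plan([*post('A',51.4),.198],51.4,13,[*p,.198],y)"
```

```text
C t 13.48 pos [0.4462 0.0991 0.1474] yaw -43.1 gap 0.0310 lever 137.6 turned 0.56 rad u -1.1mm  Fpush 2.08 Frad -0.18 Fz -2.21
[-1.25  0.47  1.14  2.2  -0.59  0.83 -2.05]
[0.44069496 0.09325698] [0.62969398 0.07437602]
[0.116, -0.089, -0.0] -0.242
[0.126, -0.073, -0.0] -0.242
[0.135, -0.057, -0.0] -0.242
[0.141, -0.039, -0.0] -0.242
[0.145, -0.021, -0.0] -0.242
[0.146, -0.003, -0.0] -0.242
[0.145, 0.016, -0.0] -0.242
[0.142, 0.034, -0.0] -0.242
[0.137, 0.051, -0.0] -0.242
[0.129, 0.068, -0.0] -0.242
[0.119, 0.084, -0.0] -0.242
[0.108, 0.099, -0.0] -0.242
[0.094, 0.112, -0.0] -0.242
end [0.6297 0.0743 0.198 ] 51.3
```

```bash
python3 -c "
from h import *
st=arm.state()
y=yaw(st);a=np.radians(y);p=np.array(st['position'][:2])+.008*np.array([np.sin(a),-np.cos(a)])
plan([*post('A',51.4),.198],51.4,14,[*p,.198],y)"
```

```text
[0.108, -0.082, -0.0] -0.225
[0.117, -0.069, -0.0] -0.225
[0.124, -0.055, -0.0] -0.225
[0.13, -0.04, -0.0] -0.225
[0.133, -0.025, -0.0] -0.225
[0.135, -0.009, -0.0] -0.225
[0.136, 0.007, -0.0] -0.225
[0.134, 0.023, -0.0] -0.225
[0.13, 0.039, -0.0] -0.225
[0.124, 0.054, -0.0] -0.225
[0.117, 0.068, -0.0] -0.225
[0.109, 0.081, -0.0] -0.225
[0.098, 0.094, -0.0] -0.225
[0.086, 0.105, -0.0] -0.225
end [0.6297 0.0743 0.198 ] 51.4
```

send_rows --moves '[{"jaw": 0.3, "slide": [0, 0.08, -0.05], "twist": 0}, {"jaw": 0.3, "slide": [0, 0, -0.23], "twist": 0}, {"jaw": 0.3, "slide": [0, 0, -0.23], "twist": 0}, {"jaw": 0.3, "slide": [0.108, -0.082, 0], "twist": -0.225}, {"jaw": 0.3, "slide": [0.117, -0.069, 0], "twist": -0.225}, {"jaw": 0.3, "slide": [0.124, -0.055, 0], "twist": -0.225}, {"jaw": 0.3, "slide": [0.13, -0.04, 0], "twist": -0.225}, {"jaw": 0.3, "slide": [0.133, -0.025, 0], "twist": -0.225}, {"jaw": 0.3, "slide": [0.135, -0.009, 0], "twist": -0.225}, {"jaw": 0.3, "slide": [0.136, 0.007, 0], "twist": -0.225}, {"jaw": 0.3, "slide": [0.134, 0.023, 0], "twist": -0.225}, {"jaw": 0.3, "slide": [0.13, 0.039, 0], "twist": -0.225}]'

```text
t: 14.48
position: [0.5635, 0.0808, 0.1996]
eef_rot: [[0.95, 0.311, 0.003], [0.311, -0.95, 0.0], [0.003, 0.0, -1.0]]
contact_force: [-0.8, -0.3, -0.6]
finger_gap: 0.0307
```

send_rows --moves '[{"jaw": 0.3, "slide": [0.124, 0.054, 0], "twist": -0.225}, {"jaw": 0.3, "slide": [0.117, 0.068, 0], "twist": -0.225}, {"jaw": 0.3, "slide": [0.109, 0.081, 0], "twist": -0.225}, {"jaw": 0.3, "slide": [0.098, 0.094, 0], "twist": -0.225}, {"jaw": 0.3, "slide": [0.086, 0.105, 0], "twist": -0.225}, {"jaw": 0.3, "slide": [0, 0, 0], "twist": 0}, {"jaw": 0.3, "slide": [0, 0, 0], "twist": 0}]'

```text
t: 15.07
position: [0.6301, 0.0738, 0.1991]
eef_rot: [[0.626, 0.78, 0.002], [0.78, -0.626, -0.0], [0.001, 0.001, -1.0]]
contact_force: [-0.4, -0.1, 0.1]
finger_gap: 0.0306
```

```bash
python3 -c "
from h import *
rep('A'); st=arm.state();print(np.round(st['joint_pos'],2))
plan([*post('A',51.4),.147],51.4,1)
for n in['side','top']:
  p=viewer.read_camera(n); I=p['pixels'][:,:,::-1]; I=I[130:300,200:390]; cv2.imwrite(f'pics/{n}4.png',cv2.resize(I,None,fx=3.5,fy=3.5,interpolation=cv2.INTER_CUBIC))
"
```

```text
A t 15.07 pos [0.6301 0.0738 0.1991] yaw 51.3 gap 0.0306 lever 60.2 turned 0.40 rad u -0.4mm  Fpush 0.31 Frad -0.26 Fz 0.14
[-0.67  0.52  0.63  1.73 -0.35  1.01 -0.58]
[0.002, -0.007, 0.521] -0.004
end [0.6297 0.0744 0.147 ] 51.4
```

View pics/side4.png

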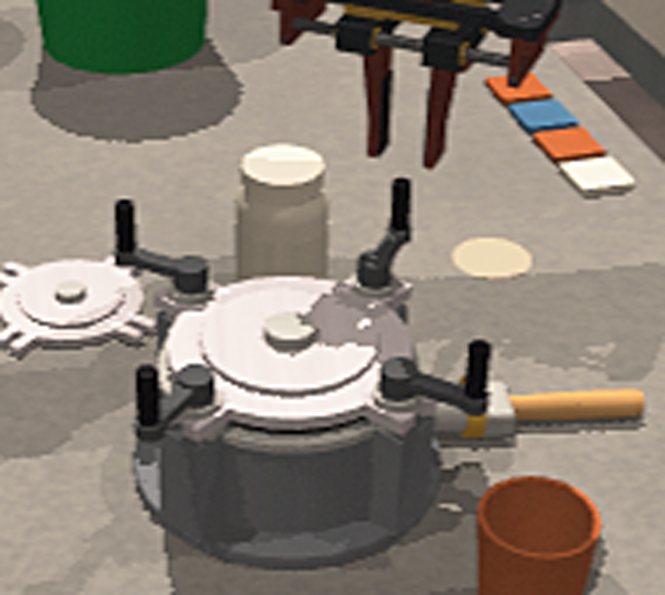

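Side view: all four levers are part-turned and the cover looks level. Next is round 2, starting with A.

send_rows --moves '[{"jaw": 0.3, "slide": [0, 0, 0.17], "twist": 0}, {"jaw": 0.3, "slide": [0, 0, 0.17], "twist": 0}, {"jaw": 0.3, "slide": [0, 0, 0.18], "twist": 0}, {"jaw": 0.3, "slide": [0, 0, 0], "twist": 0}, {"jaw": 0.3, "slide": [0, 0.04, 0], "twist": 0}, {"jaw": 0.3, "slide": [0, 0.04, 0], "twist": 0}, {"jaw": 0.3, "slide": [-0.006, 0.026, 0], "twist": 0.1}, {"jaw": 0.3, "slide": [-0.006, 0.026, 0], "twist": 0.1}, {"jaw": 0.3, "slide": [-0.006, 0.026, 0.001], "twist": 0.1}]'

```text
t: 15.92
position: [0.6404, 0.0639, 0.1468]
eef_rot: [[0.739, 0.673, -0.001], [0.673, -0.739, 0.002], [0.001, -0.002, -1.0]]
contact_force: [-2.4, 2.7, -1.1]
finger_gap: 0.0307
```

```bash
python3 -c "
from h import *
rep('A')"
```

```text
A t 15.92 pos [0.6404 0.0639 0.1468] yaw 42.3 gap 0.0307 lever 43.8 turned 0.69 rad u -0.3mm  Fpush 3.59 Frad 0.14 Fz -1.12
```

send_rows --moves '[{"jaw": 0.3, "slide": [-0.004, 0.018, 0.001], "twist": 0.067}, {"jaw": 0.3, "slide": [-0.004, 0.018, 0.001], "twist": 0.067}]'

```text
t: 16.08
position: [0.6421, 0.0609, 0.1465]
eef_rot: [[0.784, 0.621, -0.001], [0.621, -0.784, 0.002], [0.001, -0.002, -1.0]]
contact_force: [-2.8, 2.6, -1.3]
finger_gap: 0.0307
```

send_rows --moves '[{"jaw": 0.3, "slide": [-0.004, 0.018, 0.001], "twist": 0.067}]'

```text
t: 16.17
position: [0.6429, 0.0594, 0.1463]
eef_rot: [[0.805, 0.593, -0.001], [0.593, -0.805, 0.002], [0.001, -0.002, -1.0]]
contact_force: [-2.5, 3.7, -1.2]
finger_gap: 0.0307
```

```bash
python3 -c "
from h import *
rep('A')"
```

```text
A t 16.17 pos [0.6429 0.0594 0.1463] yaw 36.4 gap 0.0307 lever 38.0 turned 0.79 rad u -0.1mm  Fpush 4.50 Frad 0.31 Fz -1.22
```

send_rows --moves '[{"jaw": 0.3, "slide": [-0.004, 0.018, 0.001], "twist": 0.067}, {"jaw": 0.3, "slide": [-0.004, 0.018, 0.001], "twist": 0.067}]'

```text
t: 16.33
position: [0.6443, 0.0563, 0.146]
eef_rot: [[0.845, 0.535, -0.001], [0.535, -0.845, 0.002], [0.001, -0.002, -1.0]]
contact_force: [-2.1, 2.3, -3.4]
finger_gap: 0.0308
```

send_rows --moves '[{"jaw": 0.3, "slide": [-0.004, 0.018, 0.001], "twist": 0.067}]'

```text
t: 16.42
position: [0.6449, 0.0546, 0.1459]
eef_rot: [[0.863, 0.505, -0.001], [0.505, -0.863, 0.002], [0.0, -0.003, -1.0]]
contact_force: [-1.0, 3.3, -3.2]
finger_gap: 0.0308
```

```bash
python3 -c "
from h import *
rep('A')"
```

```text
A t 16.42 pos [0.6449 0.0546 0.1459] yaw 30.4 gap 0.0308 lever 32.2 turned 0.89 rad u 0.2mm  Fpush 3.33 Frad 0.94 Fz -3.21
```

send_rows --moves '[{"jaw": 0.3, "slide": [-0.004, 0.018, 0.002], "twist": 0.067}, {"jaw": 0.3, "slide": [-0.004, 0.018, 0.002], "twist": 0.067}]'

```text
t: 16.58
position: [0.6461, 0.0513, 0.1455]
eef_rot: [[0.896, 0.444, -0.001], [0.444, -0.896, 0.003], [0.0, -0.003, -1.0]]
contact_force: [-1.4, 3.9, -3.5]
finger_gap: 0.0305
```

send_rows --moves '[{"jaw": 0.3, "slide": [-0.004, 0.018, 0.002], "twist": 0.067}]'

```text
t: 16.67
position: [0.6466, 0.0496, 0.1453]
eef_rot: [[0.911, 0.412, -0.001], [0.412, -0.911, 0.003], [0.001, -0.003, -1.0]]
contact_force: [-2.2, 4.2, -3.4]
finger_gap: 0.0308
```

send_rows --moves '[{"jaw": 0.3, "slide": [-0.004, 0.018, 0.002], "twist": 0.067}]'

```text
t: 16.75
position: [0.647, 0.0478, 0.1451]
eef_rot: [[0.925, 0.38, -0.001], [0.38, -0.925, 0.003], [0.001, -0.003, -1.0]]
contact_force: [-1.4, 5.0, -2.5]
finger_gap: 0.0306
```

```bash
python3 -c "
from h import *
rep('A')"
```

```text
A t 16.75 pos [0.647  0.0478 0.1451] yaw 22.3 gap 0.0306 lever 23.9 turned 1.03 rad u 0.4mm  Fpush 5.09 Frad 0.75 Fz -2.51
```

send_rows --moves '[{"jaw": 0.3, "slide": [-0.004, 0.018, 0.002], "twist": 0.067}]'

```text
t: 16.83
position: [0.6474, 0.0461, 0.145]
eef_rot: [[0.938, 0.347, -0.0], [0.347, -0.938, 0.003], [0.001, -0.003, -1.0]]
contact_force: [-1.7, 4.8, -2.6]
finger_gap: 0.0309
```

send_rows --moves '[{"jaw": 0.3, "slide": [-0.002, 0.009, 0.001], "twist": 0.033}]'

```text
t: 16.92
position: [0.6476, 0.0448, 0.1448]
eef_rot: [[0.944, 0.331, -0.0], [0.331, -0.944, 0.002], [0.001, -0.002, -1.0]]
contact_force: [-1.7, 6.0, -2.0]
finger_gap: 0.0309
```

```bash
python3 -c "
from h import *
rep('A')"
```

```text
A t 16.92 pos [0.6476 0.0448 0.1448] yaw 19.3 gap 0.0309 lever 20.6 turned 1.09 rad u 0.5mm  Fpush 6.20 Frad 0.51 Fz -1.95
```

send_rows --moves '[{"jaw": 0.3, "slide": [-0.002, 0.009, 0.001], "twist": 0.033}]'

```text
t: 17.0
position: [0.6478, 0.0436, 0.1447]
eef_rot: [[0.949, 0.316, 0.0], [0.316, -0.949, 0.002], [0.001, -0.002, -1.0]]
contact_force: [-1.1, 5.1, -1.3]
finger_gap: 0.0308
```

send_rows --moves '[{"jaw": 0.3, "slide": [-0.002, 0.009, 0.001], "twist": 0.033}]'

```text
t: 17.08
position: [0.648, 0.0423, 0.1445]
eef_rot: [[0.954, 0.299, 0.0], [0.299, -0.954, 0.001], [0.001, -0.001, -1.0]]
contact_force: [-1.4, 4.5, -0.6]
finger_gap: 0.0304
```

```bash
python3 -c "
from h import *
rep('A')"
```

```text
A t 17.08 pos [0.648  0.0423 0.1445] yaw 17.4 gap 0.0304 lever 17.5 turned 1.15 rad u 0.6mm  Fpush 4.70 Frad 0.01 Fz -0.58
```

send_rows --moves '[{"jaw": 0.3, "slide": [-0.003, 0.013, 0.001], "twist": 0.05}]'

```text
t: 17.17
position: [0.6482, 0.041, 0.1444]
eef_rot: [[0.962, 0.273, 0.001], [0.273, -0.962, 0.001], [0.001, -0.001, -1.0]]
contact_force: [-1.4, 6.0, -1.2]
finger_gap: 0.0314
```

send_rows --moves '[{"jaw": 0.3, "slide": [-0.003, 0.013, 0.001], "twist": 0.05}]'

```text
t: 17.25
position: [0.6482, 0.0397, 0.1442]
eef_rot: [[0.969, 0.248, 0.0], [0.248, -0.969, 0.002], [0.001, -0.002, -1.0]]
contact_force: [-1.1, 5.8, -0.7]
finger_gap: 0.0308
```

send_rows --moves '[{"jaw": 0.3, "slide": [-0.003, 0.013, 0.001], "twist": 0.05}]'

```text
t: 17.33
position: [0.6483, 0.0386, 0.1442]
eef_rot: [[0.975, 0.222, 0.0], [0.222, -0.975, 0.002], [0.001, -0.002, -1.0]]
contact_force: [-1.0, 5.7, -0.5]
finger_gap: 0.0307
```

```bash
python3 -c "
from h import *
rep('A')"
```

```text
A t 17.33 pos [0.6483 0.0386 0.1442] yaw 12.8 gap 0.0307 lever 13.4 turned 1.22 rad u 0.7mm  Fpush 5.74 Frad 0.32 Fz -0.51
```

send_rows --moves '[{"jaw": 0.3, "slide": [-0.003, 0.013, 0.001], "twist": 0.05}]'

```text
t: 17.42
position: [0.6483, 0.0375, 0.144]
eef_rot: [[0.98, 0.197, 0.0], [0.197, -0.98, 0.002], [0.001, -0.002, -1.0]]
contact_force: [-1.4, 7.6, 0.0]
finger_gap: 0.0307
```

send_rows --moves '[{"jaw": 0.3, "slide": [-0.003, 0.013, 0.001], "twist": 0.05}]'

```text
t: 17.5
position: [0.6483, 0.0365, 0.144]
eef_rot: [[0.985, 0.171, 0.0], [0.171, -0.985, 0.003], [0.001, -0.003, -1.0]]
contact_force: [-1.2, 8.0, -0.6]
finger_gap: 0.0309
```

```bash
python3 -c "
from h import *
rep('A')"
```

```text
A t 17.50 pos [0.6483 0.0365 0.144 ] yaw 9.9 gap 0.0309 lever 11.1 turned 1.26 rad u 0.7mm  Fpush 8.10 Frad 0.39 Fz -0.64
```

send_rows --moves '[{"jaw": 0.3, "slide": [-0.002, 0.012, 0.001], "twist": 0.04}]'

```text
t: 17.58
position: [0.6483, 0.0356, 0.1438]
eef_rot: [[0.989, 0.151, 0.0], [0.151, -0.989, 0.003], [0.001, -0.003, -1.0]]
contact_force: [-1.2, 9.4, 0.2]
finger_gap: 0.0306
```

send_rows --moves '[{"jaw": 0.3, "slide": [0, 0, 0], "twist": 0}]'

```text
t: 17.67
position: [0.6484, 0.0354, 0.1439]
eef_rot: [[0.989, 0.151, 0.0], [0.151, -0.989, 0.003], [0.001, -0.003, -1.0]]
contact_force: [-1.3, 6.5, 0.9]
finger_gap: 0.0306
```

```bash
python3 -c "
from h import *
rep('A')"
```

```text
A t 17.67 pos [0.6484 0.0354 0.1439] yaw 8.7 gap 0.0306 lever 9.7 turned 1.28 rad u 0.7mm  Fpush 6.65 Frad -0.16 Fz 0.90
```

send_rows --moves '[{"jaw": 0.3, "slide": [-0.002, 0.012, 0.001], "twist": 0.04}]'

```text
t: 17.75
position: [0.6484, 0.0348, 0.1438]
eef_rot: [[0.991, 0.132, 0.0], [0.132, -0.991, 0.003], [0.001, -0.003, -1.0]]
contact_force: [-0.8, 8.7, 0.9]
finger_gap: 0.0308
```

send_rows --moves '[{"jaw": 0.3, "slide": [-0.002, 0.009, 0.001], "twist": 0.03}]'

```text
t: 17.83
position: [0.6483, 0.034, 0.1437]
eef_rot: [[0.993, 0.115, 0.0], [0.115, -0.993, 0.004], [0.001, -0.004, -1.0]]
contact_force: [-1.5, 9.5, 1.3]
finger_gap: 0.0308
```

```bash
python3 -c "
from h import *
rep('A')"
```

```text
A t 17.83 pos [0.6483 0.034  0.1437] yaw 6.6 gap 0.0308 lever 8.2 turned 1.31 rad u 0.6mm  Fpush 9.61 Frad -0.13 Fz 1.34
```

send_rows --moves '[{"jaw": 0.3, "slide": [-0.001, 0.012, 0.001], "twist": 0.04}]'

```text
t: 17.92
position: [0.6484, 0.0332, 0.1436]
eef_rot: [[0.995, 0.095, 0.0], [0.095, -0.995, 0.004], [0.001, -0.004, -1.0]]
contact_force: [-1.4, 9.5, 1.5]
finger_gap: 0.031
```

send_rows --moves '[{"jaw": 0.3, "slide": [-0.001, 0.009, 0], "twist": 0.03}]'

```text
t: 18.0
position: [0.6484, 0.0324, 0.1436]
eef_rot: [[0.997, 0.079, 0.0], [0.079, -0.997, 0.004], [0.001, -0.004, -1.0]]
contact_force: [-2.0, 9.8, 1.1]
finger_gap: 0.0307
```

```bash
python3 -c "
from h import *
rep('A')"
```

```text
A t 18.00 pos [0.6484 0.0324 0.1436] yaw 4.5 gap 0.0307 lever 6.3 turned 1.34 rad u 0.5mm  Fpush 10.00 Frad -0.94 Fz 1.07
```

send_rows --moves '[{"jaw": 0.3, "slide": [-0.001, 0.012, 0], "twist": 0.04}]'

```text
t: 18.08
position: [0.6484, 0.0316, 0.1436]
eef_rot: [[0.998, 0.059, 0.0], [0.059, -0.998, 0.005], [0.001, -0.005, -1.0]]
contact_force: [-1.0, 10.7, 1.0]
finger_gap: 0.0307
```

send_rows --moves '[{"jaw": 0.3, "slide": [-0.001, 0.009, 0], "twist": 0.03}]'

```text
t: 18.17
position: [0.6484, 0.0309, 0.1435]
eef_rot: [[0.999, 0.043, 0.0], [0.043, -0.999, 0.005], [0.001, -0.005, -1.0]]
contact_force: [-1.6, 10.4, -0.4]
finger_gap: 0.0306
```

```bash
python3 -c "
from h import *
rep('A')"
```

```text
A t 18.17 pos [0.6484 0.0309 0.1435] yaw 2.5 gap 0.0306 lever 4.5 turned 1.37 rad u 0.3mm  Fpush 10.52 Frad -0.77 Fz -0.37
```

send_rows --moves '[{"jaw": 0.3, "slide": [-0.001, 0.012, 0], "twist": 0.04}]'

```text
t: 18.25
position: [0.6484, 0.03, 0.1435]
eef_rot: [[1.0, 0.023, 0.0], [0.023, -1.0, 0.005], [0.001, -0.005, -1.0]]
contact_force: [-1.0, 11.4, 0.6]
finger_gap: 0.0308
```

send_rows --moves '[{"jaw": 0.3, "slide": [-0.001, 0.01, 0], "twist": 0.03}]'

```text
t: 18.33
position: [0.6484, 0.0293, 0.1434]
eef_rot: [[1.0, 0.007, 0.0], [0.007, -1.0, 0.006], [0.001, -0.006, -1.0]]
contact_force: [-0.5, 12.1, -0.2]
finger_gap: 0.031
```

```bash
python3 -c "
from h import *
rep('A')"
```

```text
A t 18.33 pos [0.6484 0.0293 0.1434] yaw 0.4 gap 0.0310 lever 2.9 turned 1.40 rad u 0.1mm  Fpush 12.09 Frad 0.13 Fz -0.22
```

A is at 12.1 N at the post. The diagonal partner D is next.

```bash
python3 -c "
from h import *
st=arm.state(); 
y=yaw(st);a=np.radians(y);p=np.array(st['position'][:2])-.010*np.array([np.sin(a),-np.cos(a)])
plan([*post('D',222.1,.045),.197],42.1,9,[*p,.197],y)"
```

```text
[-0.256, 0.144, -0.0] -0.154
[-0.267, 0.123, -0.0] -0.154
[-0.276, 0.101, -0.0] -0.154
[-0.284, 0.079, -0.0] -0.154
[-0.289, 0.056, -0.0] -0.154
[-0.292, 0.032, -0.0] -0.154
[-0.294, 0.009, -0.0] -0.154
[-0.294, -0.015, -0.0] -0.154
[-0.292, -0.039, -0.0] -0.154
end [ 0.4185 -0.0922  0.197 ] 42.0
```

send_rows --moves '[{"jaw": 0.3, "slide": [0, -0.1, 0], "twist": 0}, {"jaw": 0.3, "slide": [0, 0, -0.26], "twist": 0}, {"jaw": 0.3, "slide": [0, 0, -0.28], "twist": 0}, {"jaw": 0.3, "slide": [-0.256, 0.144, 0], "twist": -0.154}, {"jaw": 0.3, "slide": [-0.267, 0.123, 0], "twist": -0.154}, {"jaw": 0.3, "slide": [-0.276, 0.101, 0], "twist": -0.154}, {"jaw": 0.3, "slide": [-0.284, 0.079, 0], "twist": -0.154}, {"jaw": 0.3, "slide": [-0.289, 0.056, 0], "twist": -0.154}, {"jaw": 0.3, "slide": [-0.292, 0.032, 0], "twist": -0.154}, {"jaw": 0.3, "slide": [-0.294, 0.009, 0], "twist": -0.154}, {"jaw": 0.3, "slide": [-0.294, -0.015, 0], "twist": -0.154}, {"jaw": 0.3, "slide": [-0.292, -0.039, 0], "twist": -0.154}]'

```text
t: 19.33
position: [0.4168, -0.0984, 0.1975]
eef_rot: [[0.743, 0.669, 0.002], [0.669, -0.743, -0.001], [0.001, 0.002, -1.0]]
contact_force: [-0.7, -0.2, 0.7]
finger_gap: 0.0309
```

send_rows --moves '[{"jaw": 0.3, "slide": [0, 0, 0], "twist": 0}, {"jaw": 0.3, "slide": [0, 0, 0], "twist": 0}]'

```text
t: 19.5
position: [0.417, -0.098, 0.1976]
eef_rot: [[0.748, 0.664, 0.002], [0.664, -0.748, 0.001], [0.002, 0.001, -1.0]]
contact_force: [0.7, -0.0, 0.1]
finger_gap: 0.0312
```

```bash
python3 -c "
from h import *
rep('D'); plan([*post('D',222.1,.045),.147],42.1,1);print(np.round(arm.state()['joint_pos'],2))"
```

```text
D t 19.50 pos [ 0.417  -0.098   0.1976] yaw 41.6 gap 0.0312 lever -124.2 turned 0.32 rad u 1.4mm  Fpush 0.59 Frad -0.38 Fz 0.10
[0.049, -0.033, 0.506] -0.016
end [ 0.4185 -0.0922  0.147 ] 42.1
[-0.7   0.15  0.88  2.2  -0.15  0.85 -0.57]
```

D's post is near the inner reach limit (r about 0.425, and the arm clipped at 0.428). For D I'll open the jaws and centre the tool over the hub. The outer finger's side, 50 mm out, can then push the post while the TCP stays in reach.

```bash
cat >> h.py <<'E'
def dtarget(b,back):  # TCP for side-finger push on D, yaw=b-90
    a=np.radians(b); t=np.array([np.sin(a),-np.cos(a)]); return np.array(HUB["D"])-back*t
def repD():
    st=arm.state(); p=np.array(st["position"])[:2]; y=yaw(st); a=np.radians(y); ex=np.array([np.cos(a),np.sin(a)]); n=-np.array([np.sin(a),-np.cos(a)])
    F=np.array(st["contact_force"]); d=p-np.array(HUB["D"])
    print("D t %.2f pos %s yaw %.1f gap %.4f | tool-b %.1f  tangential off %.1fmm radial off %.1fmm Fpush %.2f Frad %.2f Fz %.2f mz %.2f"%(st["t"],np.round(st["position"],4),y,st["finger_gap"],y+90,d@ex*1e3,d@n*1e3,-F[:2]@ex,F[:2]@n,F[2],st["ft_torque"][2]))
E
python3 -c "
from h import *
q=dtarget(222.1,.027);print(q)
plan([*q,.198],132.1,13)"
```

```text
[ 0.47000152 -0.08213335]
[0.039, 0.018, -0.0] -0.232
[0.036, 0.022, -0.0] -0.232
[0.033, 0.027, -0.0] -0.232
[0.03, 0.031, -0.0] -0.232
[0.026, 0.034, -0.0] -0.232
[0.021, 0.037, -0.0] -0.232
[0.017, 0.039, -0.001] -0.232
[0.012, 0.041, -0.0] -0.232
[0.007, 0.042, -0.001] -0.232
[0.002, 0.042, -0.0] -0.232
[-0.004, 0.042, -0.001] -0.232
[-0.008, 0.041, -0.0] -0.232
[-0.014, 0.041, -0.001] -0.232
end [ 0.4701 -0.0821  0.198 ] 132.1
```

send_rows --moves '[{"jaw": -1, "slide": [0.039, 0.018, 0], "twist": -0.232}, {"jaw": -1, "slide": [0.036, 0.022, 0], "twist": -0.232}, {"jaw": -1, "slide": [0.033, 0.027, 0], "twist": -0.232}, {"jaw": -1, "slide": [0.03, 0.031, 0], "twist": -0.232}, {"jaw": -1, "slide": [0.026, 0.034, 0], "twist": -0.232}, {"jaw": -1, "slide": [0.021, 0.037, 0], "twist": -0.232}, {"jaw": -1, "slide": [0.017, 0.039, 0], "twist": -0.232}, {"jaw": -1, "slide": [0.012, 0.041, 0], "twist": -0.232}, {"jaw": -1, "slide": [0.007, 0.042, 0], "twist": -0.232}, {"jaw": -1, "slide": [0.002, 0.042, 0], "twist": -0.232}, {"jaw": -1, "slide": [-0.004, 0.042, 0], "twist": -0.232}, {"jaw": -1, "slide": [-0.008, 0.041, 0], "twist": -0.232}]'

```text
t: 20.5
position: [0.4682, -0.0815, 0.1973]
eef_rot: [[-0.583, 0.812, 0.001], [0.812, 0.583, -0.001], [-0.002, 0.0, -1.0]]
contact_force: [0.4, -0.1, 0.2]
finger_gap: 0.0879
```

send_rows --moves '[{"jaw": -1, "slide": [-0.014, 0.041, 0], "twist": -0.232}, {"jaw": -1, "slide": [0, 0, 0], "twist": 0}, {"jaw": -1, "slide": [0, 0, 0], "twist": 0}]'

```text
t: 20.75
position: [0.4716, -0.0804, 0.1971]
eef_rot: [[-0.671, 0.742, 0.001], [0.742, 0.671, -0.001], [-0.001, 0.0, -1.0]]
contact_force: [0.7, 0.4, -0.2]
finger_gap: 0.0878
```

```bash
python3 -c "
from h import *
repD();print(np.round(arm.state()['joint_pos'],2))
q=dtarget(222.1,.027)
plan([*q,.147],132.1,1)
p=viewer.read_camera('wrist'); cv2.imwrite('pics/w5.png',p['pixels'][:,:,::-1])
"
```

```text
D t 20.75 pos [ 0.4716 -0.0804  0.1971] yaw 132.1 gap 0.0878 | tool-b 222.1  tangential off -26.8mm radial off -2.3mm Fpush 0.20 Frad -0.76 Fz -0.17 mz -0.04
[-0.45  0.22  0.56  2.09 -0.15  0.87  0.94]
[-0.002, -0.023, 0.501] 0.0
end [ 0.47   -0.0821  0.147 ] 132.1
```

View pics/w5.png

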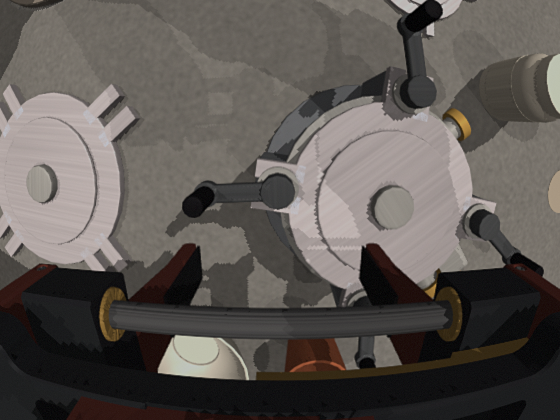

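The wrist view shows D's post at (195,205) just ahead of the left fingertip at (190,250), with its hub at (278,190) between the fingers. I'll lower and push.

send_rows --moves '[{"jaw": -1, "slide": [0, -0.02, 0.17], "twist": 0}, {"jaw": -1, "slide": [0, 0, 0.17], "twist": 0}, {"jaw": -1, "slide": [0, 0, 0.16], "twist": 0}, {"jaw": -1, "slide": [0, 0, 0], "twist": 0}]'

```text
t: 21.13
position: [0.4674, -0.0814, 0.1449]
eef_rot: [[-0.671, 0.741, -0.004], [0.741, 0.671, -0.001], [0.002, -0.004, -1.0]]
contact_force: [-0.2, 0.8, -0.6]
finger_gap: 0.0878
```

send_rows --moves '[{"jaw": -1, "slide": [0.04, 0, 0], "twist": 0}, {"jaw": -1, "slide": [0.02, 0, 0], "twist": 0}, {"jaw": -1, "slide": [0.02, 0, 0], "twist": 0}]'

```text
t: 21.38
position: [0.4642, -0.0754, 0.148]
eef_rot: [[-0.673, 0.739, 0.002], [0.739, 0.673, 0.0], [-0.001, 0.001, -1.0]]
contact_force: [1.7, -1.7, 0.2]
finger_gap: 0.0879
```

```bash
python3 -c "
from h import *
repD()"
```

```text
D t 21.38 pos [ 0.4642 -0.0754  0.148 ] yaw 132.3 gap 0.0879 | tool-b 222.3  tangential off -18.2mm radial off -0.1mm Fpush 2.39 Frad -0.08 Fz 0.18 mz 0.12
```

send_rows --moves '[{"jaw": -1, "slide": [0, -0.009, 0.002], "twist": 0.1}, {"jaw": -1, "slide": [0, -0.009, 0.002], "twist": 0.1}, {"jaw": -1, "slide": [0, -0.009, 0.002], "twist": 0.1}]'

```text
t: 21.63
position: [0.4631, -0.0782, 0.1477]
eef_rot: [[-0.547, 0.837, 0.004], [0.837, 0.547, -0.001], [-0.003, 0.003, -1.0]]
contact_force: [2.2, -2.8, -3.2]
finger_gap: 0.0878
```

```bash
python3 -c "
from h import *
repD()"
```

```text
D t 21.63 pos [ 0.4631 -0.0782  0.1477] yaw 123.2 gap 0.0878 | tool-b 213.2  tangential off -19.6mm radial off -0.6mm Fpush 3.56 Frad -0.26 Fz -3.20 mz 0.19
```

send_rows --moves '[{"jaw": -1, "slide": [0, -0.006, 0.002], "twist": 0.067}, {"jaw": -1, "slide": [0, -0.006, 0.002], "twist": 0.067}]'

```text
t: 21.8
position: [0.462, -0.0789, 0.1472]
eef_rot: [[-0.488, 0.873, 0.004], [0.873, 0.488, -0.001], [-0.003, 0.003, -1.0]]
contact_force: [1.9, -3.9, -2.3]
finger_gap: 0.0879
```

send_rows --moves '[{"jaw": -1, "slide": [0, -0.006, 0.002], "twist": 0.067}, {"jaw": -1, "slide": [0, -0.006, 0.002], "twist": 0.067}]'

```text
t: 21.97
position: [0.4609, -0.0796, 0.1469]
eef_rot: [[-0.426, 0.905, 0.004], [0.905, 0.426, -0.001], [-0.003, 0.003, -1.0]]
contact_force: [2.1, -3.7, -0.9]
finger_gap: 0.088
```

```bash
python3 -c "
from h import *
repD()"
```

```text
D t 21.97 pos [ 0.4609 -0.0796  0.1469] yaw 115.2 gap 0.0880 | tool-b 205.2  tangential off -19.6mm radial off -0.7mm Fpush 4.23 Frad -0.32 Fz -0.88 mz 0.23
```

send_rows --moves '[{"jaw": -1, "slide": [0, -0.006, 0.002], "twist": 0.067}, {"jaw": -1, "slide": [0, -0.006, 0.002], "twist": 0.067}]'

```text
t: 22.13
position: [0.4598, -0.0802, 0.1465]
eef_rot: [[-0.361, 0.933, 0.004], [0.933, 0.361, -0.002], [-0.003, 0.003, -1.0]]
contact_force: [1.7, -5.2, -0.1]
finger_gap: 0.0878
```

send_rows --moves '[{"jaw": -1, "slide": [0, -0.006, 0.002], "twist": 0.067}, {"jaw": -1, "slide": [0, -0.006, 0.002], "twist": 0.067}]'

```text
t: 22.3
position: [0.4587, -0.0809, 0.1462]
eef_rot: [[-0.295, 0.956, 0.004], [0.956, 0.295, -0.002], [-0.003, 0.003, -1.0]]
contact_force: [1.2, -4.3, -0.5]
finger_gap: 0.088
```

```bash
python3 -c "
from h import *
repD()"
```

```text
D t 22.30 pos [ 0.4587 -0.0809  0.1462] yaw 107.1 gap 0.0880 | tool-b 197.1  tangential off -20.0mm radial off -1.0mm Fpush 4.49 Frad 0.10 Fz -0.54 mz 0.29
```

send_rows --moves '[{"jaw": -1, "slide": [0, -0.006, 0.001], "twist": 0.067}, {"jaw": -1, "slide": [0, -0.006, 0.001], "twist": 0.067}]'

```text
t: 22.47
position: [0.4576, -0.0816, 0.146]
eef_rot: [[-0.227, 0.974, 0.004], [0.974, 0.227, -0.002], [-0.003, 0.004, -1.0]]
contact_force: [1.2, -7.7, -0.2]
finger_gap: 0.0876
```

send_rows --moves '[{"jaw": -1, "slide": [0, -0.006, 0.001], "twist": 0.067}]'

```text
t: 22.55
position: [0.457, -0.082, 0.1459]
eef_rot: [[-0.193, 0.981, 0.004], [0.981, 0.193, -0.003], [-0.004, 0.004, -1.0]]
contact_force: [2.0, -9.0, -1.0]
finger_gap: 0.0877
```

```bash
python3 -c "
from h import *
repD()"
```

```text
D t 22.55 pos [ 0.457  -0.082   0.1459] yaw 101.1 gap 0.0877 | tool-b 191.1  tangential off -20.5mm radial off -1.1mm Fpush 9.24 Frad -0.21 Fz -0.96 mz 0.37
```

send_rows --moves '[{"jaw": -1, "slide": [0, -0.003, 0], "twist": 0.033}]'

```text
t: 22.63
position: [0.4567, -0.0823, 0.1459]
eef_rot: [[-0.176, 0.984, 0.004], [0.984, 0.176, -0.003], [-0.004, 0.004, -1.0]]
contact_force: [1.8, -8.8, -0.2]
finger_gap: 0.0879
```

```bash
python3 -c "
from h import *
repD()"
```

```text
D t 22.63 pos [ 0.4567 -0.0823  0.1459] yaw 100.1 gap 0.0879 | tool-b 190.1  tangential off -20.8mm radial off -1.1mm Fpush 8.96 Frad -0.20 Fz -0.20 mz 0.45
```

send_rows --moves '[{"jaw": -1, "slide": [0, -0.003, 0], "twist": 0.033}]'

```text
t: 22.72
position: [0.4564, -0.0825, 0.1459]
eef_rot: [[-0.159, 0.987, 0.004], [0.987, 0.159, -0.003], [-0.004, 0.004, -1.0]]
contact_force: [1.7, -9.1, -0.3]
finger_gap: 0.0879
```

```bash
python3 -c "
from h import *
repD()"
```

```text
D t 22.72 pos [ 0.4564 -0.0825  0.1459] yaw 99.2 gap 0.0879 | tool-b 189.2  tangential off -20.9mm radial off -1.2mm Fpush 9.22 Frad -0.28 Fz -0.28 mz 0.47
```

send_rows --moves '[{"jaw": -1, "slide": [0.004, -0.003, 0], "twist": 0.033}]'

```text
t: 22.8
position: [0.456, -0.0824, 0.1459]
eef_rot: [[-0.142, 0.99, 0.004], [0.99, 0.142, -0.004], [-0.004, 0.004, -1.0]]
contact_force: [1.9, -10.5, -0.8]
finger_gap: 0.088
```

```bash
python3 -c "
from h import *
repD()"
```

```text
D t 22.80 pos [ 0.456  -0.0824  0.1459] yaw 98.2 gap 0.0880 | tool-b 188.2  tangential off -20.7mm radial off -1.2mm Fpush 10.64 Frad -0.41 Fz -0.76 mz 0.53
```

send_rows --moves '[{"jaw": -1, "slide": [0.004, -0.003, 0], "twist": 0.033}]'

```text
t: 22.88
position: [0.4556, -0.0822, 0.1458]
eef_rot: [[-0.125, 0.992, 0.004], [0.992, 0.125, -0.004], [-0.004, 0.004, -1.0]]
contact_force: [2.2, -10.8, -1.8]
finger_gap: 0.0875
```

```bash
python3 -c "
from h import *
repD()"
```

```text
D t 22.88 pos [ 0.4556 -0.0822  0.1458] yaw 97.2 gap 0.0875 | tool-b 187.2  tangential off -20.4mm radial off -1.1mm Fpush 10.98 Frad -0.82 Fz -1.82 mz 0.54
```

send_rows --moves '[{"jaw": -1, "slide": [0.004, -0.003, 0], "twist": 0.033}]'

```text
t: 22.97
position: [0.4552, -0.0821, 0.1458]
eef_rot: [[-0.108, 0.994, 0.004], [0.994, 0.108, -0.004], [-0.005, 0.004, -1.0]]
contact_force: [1.8, -12.0, -2.8]
finger_gap: 0.088
```

```bash
python3 -c "
from h import *
repD()"
```

```text
D t 22.97 pos [ 0.4552 -0.0821  0.1458] yaw 96.2 gap 0.0880 | tool-b 186.2  tangential off -20.2mm radial off -1.1mm Fpush 12.11 Frad -0.52 Fz -2.84 mz 0.59
```

```bash
sed -i 's/"B":0,"C":180/"B":180,"C":0/' h.py; python3 -c "
from h import *
st=arm.state(); 
y=yaw(st);a=np.radians(y);p=np.array(st['position'][:2])-.012*np.array([np.cos(a),np.sin(a)])
plan([*post('B',-44.1),.197],135.9,8,[*p,.197],y)"
```

```text
[-0.055, 0.187, -0.0] -0.165
[-0.071, 0.181, -0.0] -0.165
[-0.086, 0.175, -0.0] -0.165
[-0.101, 0.167, -0.0] -0.165
[-0.115, 0.157, -0.0] -0.165
[-0.128, 0.147, -0.0] -0.165
[-0.14, 0.135, -0.0] -0.165
[-0.151, 0.122, -0.0] -0.165
end [ 0.6098 -0.1215  0.197 ] 135.8
```

send_rows --moves '[{"jaw": -1, "slide": [-0.12, 0, 0], "twist": 0}, {"jaw": -1, "slide": [0, 0, -0.25], "twist": 0}, {"jaw": -1, "slide": [0, 0, -0.26], "twist": 0}, {"jaw": 0.3, "slide": [-0.055, 0.187, 0], "twist": -0.165}, {"jaw": 0.3, "slide": [-0.071, 0.181, 0], "twist": -0.165}, {"jaw": 0.3, "slide": [-0.086, 0.175, 0], "twist": -0.165}, {"jaw": 0.3, "slide": [-0.1, 0.167, 0], "twist": -0.165}, {"jaw": 0.3, "slide": [-0.115, 0.157, 0], "twist": -0.165}, {"jaw": 0.3, "slide": [-0.128, 0.147, 0], "twist": -0.165}, {"jaw": 0.3, "slide": [-0.14, 0.135, 0], "twist": -0.165}, {"jaw": 0.3, "slide": [-0.151, 0.122, 0], "twist": -0.165}]'

```text
t: 23.88
position: [0.6098, -0.1179, 0.1966]
eef_rot: [[-0.721, 0.693, 0.001], [0.693, 0.721, 0.0], [-0.001, 0.001, -1.0]]
contact_force: [-0.1, -0.1, -0.1]
finger_gap: 0.038
```

send_rows --moves '[{"jaw": 0.3, "slide": [0, 0, 0], "twist": 0}, {"jaw": 0.3, "slide": [0, 0, 0], "twist": 0}]'

```text
t: 24.05
position: [0.6089, -0.1181, 0.1961]
eef_rot: [[-0.717, 0.698, 0.001], [0.698, 0.717, -0.0], [-0.001, 0.0, -1.0]]
contact_force: [-0.2, 0.2, 0.2]
finger_gap: 0.031
```

```bash
python3 -c "
from h import *
rep('B'); plan([*post('B',-44.1),.148],135.9,1);print(np.round(arm.state()['joint_pos'],2))"
```

```text
B t 24.05 pos [ 0.6089 -0.1181  0.1961] yaw 135.8 gap 0.0310 lever -32.2 turned 0.36 rad u -1.9mm  Fpush 0.10 Frad -0.27 Fz 0.16
[-0.03, -0.018, 0.481] -0.004
end [ 0.6098 -0.1215  0.148 ] 135.9
[-0.3   0.47  0.53  1.77 -0.28  0.98  1.14]
```

send_rows --moves '[{"jaw": 0.3, "slide": [-0.03, -0.02, 0.16], "twist": 0}, {"jaw": 0.3, "slide": [0, 0, 0.16], "twist": 0}, {"jaw": 0.3, "slide": [0, 0, 0.16], "twist": 0}, {"jaw": 0.3, "slide": [0, 0, 0], "twist": 0}, {"jaw": 0.3, "slide": [0, -0.04, 0], "twist": 0}, {"jaw": 0.3, "slide": [0, -0.04, 0], "twist": 0}, {"jaw": 0.3, "slide": [0.006, -0.026, 0], "twist": 0.1}, {"jaw": 0.3, "slide": [0.006, -0.026, 0.001], "twist": 0.1}]'

```text
t: 24.72
position: [0.5999, -0.1298, 0.1489]
eef_rot: [[-0.639, 0.769, 0.003], [0.769, 0.639, 0.001], [-0.001, 0.003, -1.0]]
contact_force: [2.5, 2.4, -2.3]
finger_gap: 0.0309
```

```bash
python3 -c "
from h import *
rep('B')"
```

```text
B t 24.72 pos [ 0.5999 -0.1298  0.1489] yaw 129.7 gap 0.0309 lever -49.2 turned 0.66 rad u -0.2mm  Fpush 3.44 Frad -0.17 Fz -2.35
```

send_rows --moves '[{"jaw": 0.3, "slide": [0.004, -0.018, 0.002], "twist": 0.067}, {"jaw": 0.3, "slide": [0.004, -0.018, 0.002], "twist": 0.067}]'

```text
t: 24.88
position: [0.5968, -0.1313, 0.1486]
eef_rot: [[-0.584, 0.812, 0.003], [0.812, 0.584, 0.001], [-0.001, 0.003, -1.0]]
contact_force: [2.2, 1.5, -1.8]
finger_gap: 0.0308
```

send_rows --moves '[{"jaw": 0.3, "slide": [0.004, -0.018, 0.002], "twist": 0.067}, {"jaw": 0.3, "slide": [0.004, -0.018, 0.002], "twist": 0.067}]'

```text
t: 25.05
position: [0.5935, -0.1327, 0.1482]
eef_rot: [[-0.526, 0.85, 0.004], [0.85, 0.526, 0.001], [-0.001, 0.003, -1.0]]
contact_force: [2.3, 0.5, -2.2]
finger_gap: 0.031
```

```bash
python3 -c "
from h import *
rep('B')"
```

```text
B t 25.05 pos [ 0.5935 -0.1327  0.1482] yaw 121.7 gap 0.0310 lever -57.1 turned 0.80 rad u -0.5mm  Fpush 2.18 Frad 0.85 Fz -2.18
```

send_rows --moves '[{"jaw": 0.3, "slide": [0.004, -0.018, 0.002], "twist": 0.067}, {"jaw": 0.3, "slide": [0.004, -0.018, 0.002], "twist": 0.067}]'

```text
t: 25.22
position: [0.5901, -0.134, 0.1478]
eef_rot: [[-0.465, 0.885, 0.004], [0.885, 0.465, 0.001], [-0.001, 0.004, -1.0]]
contact_force: [3.0, 1.6, -0.9]
finger_gap: 0.0308
```

send_rows --moves '[{"jaw": 0.3, "slide": [0.004, -0.018, 0.002], "twist": 0.067}, {"jaw": 0.3, "slide": [0.004, -0.018, 0.002], "twist": 0.067}]'

```text
t: 25.38
position: [0.5866, -0.135, 0.1475]
eef_rot: [[-0.402, 0.916, 0.004], [0.916, 0.402, 0.0], [-0.001, 0.004, -1.0]]
contact_force: [3.7, 1.8, -1.5]
finger_gap: 0.0311
```

```bash
python3 -c "
from h import *
rep('B')"
```

```text
B t 25.38 pos [ 0.5866 -0.135   0.1475] yaw 113.7 gap 0.0311 lever -65.5 turned 0.95 rad u -0.7mm  Fpush 4.15 Frad -0.10 Fz -1.51
```

send_rows --moves '[{"jaw": 0.3, "slide": [0.004, -0.018, 0.002], "twist": 0.067}]'

```text
t: 25.47
position: [0.5848, -0.1354, 0.1473]
eef_rot: [[-0.369, 0.929, 0.004], [0.929, 0.369, 0.0], [-0.001, 0.004, -1.0]]
contact_force: [3.4, 1.6, -1.5]
finger_gap: 0.0306
```

send_rows --moves '[{"jaw": 0.3, "slide": [0.004, -0.018, 0.002], "twist": 0.067}]'

```text
t: 25.55
position: [0.583, -0.1357, 0.1471]
eef_rot: [[-0.337, 0.942, 0.004], [0.942, 0.337, 0.0], [-0.001, 0.004, -1.0]]
contact_force: [2.8, 1.0, -1.2]
finger_gap: 0.0305
```

send_rows --moves '[{"jaw": 0.3, "slide": [0.004, -0.018, 0.002], "twist": 0.067}]'

```text
t: 25.63
position: [0.5812, -0.136, 0.1469]
eef_rot: [[-0.303, 0.953, 0.004], [0.953, 0.303, 0.0], [-0.001, 0.004, -1.0]]
contact_force: [1.8, 0.7, -1.6]
finger_gap: 0.0306
```

```bash
python3 -c "
from h import *
rep('B')"
```

```text
B t 25.63 pos [ 0.5812 -0.136   0.1469] yaw 107.7 gap 0.0306 lever -72.0 turned 1.06 rad u -0.8mm  Fpush 1.97 Frad -0.15 Fz -1.58
```

send_rows --moves '[{"jaw": 0.3, "slide": [0.004, -0.018, 0.002], "twist": 0.067}, {"jaw": 0.3, "slide": [0.004, -0.018, 0.002], "twist": 0.067}]'

```text
t: 25.8
position: [0.5775, -0.1364, 0.1466]
eef_rot: [[-0.236, 0.972, 0.004], [0.972, 0.236, 0.0], [-0.001, 0.004, -1.0]]
contact_force: [3.1, 1.2, -1.6]
finger_gap: 0.0307
```

send_rows --moves '[{"jaw": 0.3, "slide": [0.004, -0.018, 0.002], "twist": 0.067}]'

```text
t: 25.88
position: [0.5759, -0.1364, 0.1464]
eef_rot: [[-0.202, 0.979, 0.005], [0.979, 0.202, 0.0], [-0.001, 0.004, -1.0]]
contact_force: [4.2, 0.9, -1.5]
finger_gap: 0.0308
```

send_rows --moves '[{"jaw": 0.3, "slide": [0.004, -0.018, 0.002], "twist": 0.067}]'

```text
t: 25.97
position: [0.5744, -0.1364, 0.1463]
eef_rot: [[-0.167, 0.986, 0.005], [0.986, 0.167, 0.0], [-0.001, 0.005, -1.0]]
contact_force: [5.5, 0.9, -1.7]
finger_gap: 0.0307
```

```bash
python3 -c "
from h import *
rep('B')"
```

```text
B t 25.97 pos [ 0.5744 -0.1364  0.1463] yaw 99.6 gap 0.0307 lever -79.8 turned 1.20 rad u -0.9mm  Fpush 5.58 Frad 0.03 Fz -1.66
```

send_rows --moves '[{"jaw": 0.3, "slide": [0.003, -0.013, 0.001], "twist": 0.045}]'

```text
t: 26.05
position: [0.5732, -0.1363, 0.1462]
eef_rot: [[-0.144, 0.99, 0.005], [0.99, 0.144, -0.0], [-0.001, 0.005, -1.0]]
contact_force: [5.2, 1.1, -1.2]
finger_gap: 0.0308
```

send_rows --moves '[{"jaw": 0.3, "slide": [0.003, -0.012, 0.001], "twist": 0.04}]'

```text
t: 26.13
position: [0.5722, -0.1362, 0.1461]
eef_rot: [[-0.124, 0.992, 0.006], [0.992, 0.124, -0.0], [-0.001, 0.006, -1.0]]
contact_force: [5.4, 1.3, -1.3]
finger_gap: 0.0307
```

```bash
python3 -c "
from h import *
rep('B')"
```

```text
B t 26.13 pos [ 0.5722 -0.1362  0.1461] yaw 97.1 gap 0.0307 lever -82.3 turned 1.24 rad u -1.1mm  Fpush 5.57 Frad -0.52 Fz -1.31
```

send_rows --moves '[{"jaw": 0.3, "slide": [0.003, -0.013, 0.001], "twist": 0.045}]'

```text
t: 26.22
position: [0.5712, -0.1361, 0.1461]
eef_rot: [[-0.101, 0.995, 0.006], [0.995, 0.101, -0.0], [-0.001, 0.006, -1.0]]
contact_force: [7.5, -0.7, -1.4]
finger_gap: 0.0306
```

send_rows --moves '[{"jaw": 0.3, "slide": [0.003, -0.013, 0.001], "twist": 0.045}]'

```text
t: 26.3
position: [0.5701, -0.136, 0.146]
eef_rot: [[-0.077, 0.997, 0.007], [0.997, 0.077, -0.001], [-0.001, 0.007, -1.0]]
contact_force: [7.0, -0.6, -1.7]
finger_gap: 0.0308
```

```bash
python3 -c "
from h import *
rep('B')"
```

```text
B t 26.30 pos [ 0.5701 -0.136   0.146 ] yaw 94.4 gap 0.0308 lever -84.6 turned 1.28 rad u -1.2mm  Fpush 6.87 Frad 1.23 Fz -1.73
```

send_rows --moves '[{"jaw": 0.3, "slide": [0.003, -0.013, 0.001], "twist": 0.045}]'

```text
t: 26.38
position: [0.5691, -0.1358, 0.146]
eef_rot: [[-0.054, 0.999, 0.007], [0.999, 0.054, -0.001], [-0.001, 0.007, -1.0]]
contact_force: [8.1, 0.4, -1.7]
finger_gap: 0.0307
```

send_rows --moves '[{"jaw": 0.3, "slide": [0.003, -0.013, 0.001], "twist": 0.045}]'

```text
t: 26.47
position: [0.5681, -0.1356, 0.146]
eef_rot: [[-0.03, 1.0, 0.008], [1.0, 0.03, -0.001], [-0.001, 0.008, -1.0]]
contact_force: [8.6, -0.6, -2.6]
finger_gap: 0.0312
```

```bash
python3 -c "
from h import *
rep('B')"
```

```text
B t 26.47 pos [ 0.5681 -0.1356  0.146 ] yaw 91.7 gap 0.0312 lever -86.7 turned 1.32 rad u -1.3mm  Fpush 8.58 Frad 1.14 Fz -2.56
```

send_rows --moves '[{"jaw": 0.3, "slide": [0.003, -0.013, 0.001], "twist": 0.045}]'

```text
t: 26.55
position: [0.5671, -0.1354, 0.146]
eef_rot: [[-0.007, 1.0, 0.009], [1.0, 0.007, -0.001], [-0.001, 0.009, -1.0]]
contact_force: [8.9, -0.5, -3.2]
finger_gap: 0.0311
```

send_rows --moves '[{"jaw": 0.3, "slide": [0.003, -0.013, 0.001], "twist": 0.045}]'

```text
t: 26.63
position: [0.5661, -0.1352, 0.1459]
eef_rot: [[0.017, 1.0, 0.009], [1.0, -0.017, -0.001], [-0.001, 0.009, -1.0]]
contact_force: [11.2, -0.3, -2.7]
finger_gap: 0.0307
```

```bash
python3 -c "
from h import *
rep('B')"
```

```text
B t 26.63 pos [ 0.5661 -0.1352  0.1459] yaw 89.0 gap 0.0307 lever -89.4 turned 1.36 rad u -1.3mm  Fpush 11.17 Frad 0.44 Fz -2.68
```

send_rows --moves '[{"jaw": 0.3, "slide": [0.002, -0.01, 0], "twist": 0.03}]'

```text
t: 26.72
position: [0.5653, -0.1351, 0.1459]
eef_rot: [[0.032, 0.999, 0.01], [0.999, -0.032, -0.002], [-0.001, 0.01, -1.0]]
contact_force: [11.5, -0.3, -4.8]
finger_gap: 0.0308
```

```bash
python3 -c "
from h import *
rep('B')"
```

```text
B t 26.72 pos [ 0.5653 -0.1351  0.1459] yaw 88.1 gap 0.0308 lever -90.3 turned 1.38 rad u -1.4mm  Fpush 11.49 Frad 0.29 Fz -4.84
```

send_rows --moves '[{"jaw": 0.3, "slide": [0.002, -0.008, 0.001], "twist": 0.03}]'

```text
t: 26.8
position: [0.5647, -0.1349, 0.1459]
eef_rot: [[0.048, 0.999, 0.01], [0.999, -0.048, -0.002], [-0.001, 0.01, -1.0]]
contact_force: [11.6, -1.4, -3.9]
finger_gap: 0.0304
```

```bash
python3 -c "
from h import *
rep('B'); st=arm.state()
y=yaw(st);a=np.radians(y);p=np.array(st['position'][:2])+.010*np.array([np.sin(a),-np.cos(a)])
plan([*post('C',137.6),.197],137.6,9,[*p,.197],y)"
```

```text
B t 26.80 pos [ 0.5647 -0.1349  0.1459] yaw 87.3 gap 0.0304 lever -91.2 turned 1.39 rad u -1.4mm  Fpush 11.65 Frad 1.15 Fz -3.88
[0.247, -0.162, -0.0] -0.186
[0.262, -0.137, -0.0] -0.186
[0.274, -0.111, -0.0] -0.186
[0.283, -0.084, -0.0] -0.186
[0.29, -0.056, -0.0] -0.186
[0.294, -0.028, -0.0] -0.186
[0.295, 0.001, -0.0] -0.186
[0.294, 0.029, -0.0] -0.186
[0.29, 0.058, -0.0] -0.186
end [0.4396 0.0936 0.197 ] 137.5
```

B is at about 11.7 N. C is next.

send_rows --moves '[{"jaw": 0.3, "slide": [0, 0.1, 0], "twist": 0}, {"jaw": 0.3, "slide": [0, 0, -0.25], "twist": 0}, {"jaw": 0.3, "slide": [0, 0, -0.26], "twist": 0}, {"jaw": 0.3, "slide": [0.247, -0.162, 0], "twist": -0.186}, {"jaw": 0.3, "slide": [0.262, -0.137, 0], "twist": -0.186}, {"jaw": 0.3, "slide": [0.274, -0.111, 0], "twist": -0.186}, {"jaw": 0.3, "slide": [0.283, -0.084, 0], "twist": -0.186}, {"jaw": 0.3, "slide": [0.29, -0.056, 0], "twist": -0.186}, {"jaw": 0.3, "slide": [0.294, -0.028, 0], "twist": -0.186}, {"jaw": 0.3, "slide": [0.295, 0.001, 0], "twist": -0.186}, {"jaw": 0.3, "slide": [0.294, 0.029, 0], "twist": -0.186}, {"jaw": 0.3, "slide": [0.29, 0.058, 0], "twist": -0.186}]'

```text
t: 27.8
position: [0.4341, 0.0944, 0.1952]
eef_rot: [[-0.74, 0.673, -0.0], [0.673, 0.74, 0.0], [0.0, 0.0, -1.0]]
contact_force: [-0.4, 0.2, -0.3]
finger_gap: 0.0307
```

send_rows --moves '[{"jaw": 0.3, "slide": [0, 0, 0], "twist": 0}, {"jaw": 0.3, "slide": [0, 0, 0], "twist": 0}]'

```text
t: 27.97
position: [0.4345, 0.0947, 0.1951]
eef_rot: [[-0.739, 0.674, -0.0], [0.674, 0.739, 0.001], [0.001, 0.0, -1.0]]
contact_force: [1.0, 0.1, -0.0]
finger_gap: 0.0311
```

```bash
python3 -c "
from h import *
rep('C'); plan([*post('C',137.6),.148],137.6,1);print(np.round(arm.state()['joint_pos'],2))"
```

```text
C t 27.97 pos [0.4345 0.0947 0.1951] yaw 137.6 gap 0.0311 lever 150.5 turned 0.34 rad u -5.7mm  Fpush -0.59 Frad -0.79 Fz -0.03
[-0.045, 0.026, 0.471] 0.001
end [0.4396 0.0936 0.148 ] 137.6
[-0.87  0.16  0.58  2.16 -0.12  0.85  0.61]
```

send_rows --moves '[{"jaw": 0.3, "slide": [-0.045, 0.026, 0.12], "twist": 0}, {"jaw": 0.3, "slide": [0, 0, 0.17], "twist": 0}, {"jaw": 0.3, "slide": [0, 0, 0.17], "twist": 0}, {"jaw": 0.3, "slide": [0, 0, 0], "twist": 0}, {"jaw": 0.3, "slide": [0, 0.04, 0], "twist": 0}, {"jaw": 0.3, "slide": [0, 0.04, 0], "twist": 0}, {"jaw": 0.3, "slide": [-0.006, 0.026, 0], "twist": 0.1}, {"jaw": 0.3, "slide": [-0.006, 0.026, 0.001], "twist": 0.1}]'

```text
t: 28.63
position: [0.4501, 0.1011, 0.1491]
eef_rot: [[-0.66, 0.751, -0.001], [0.751, 0.66, -0.0], [0.0, -0.001, -1.0]]
contact_force: [-2.6, -2.3, -1.5]
finger_gap: 0.031
```

```bash
python3 -c "
from h import *
rep('C')"
```

```text
C t 28.63 pos [0.4501 0.1011 0.1491] yaw 131.3 gap 0.0310 lever 132.6 turned 0.65 rad u 1.6mm  Fpush 3.46 Frad 0.01 Fz -1.46
```

send_rows --moves '[{"jaw": 0.3, "slide": [-0.004, 0.018, 0.002], "twist": 0.067}, {"jaw": 0.3, "slide": [-0.004, 0.018, 0.002], "twist": 0.067}]'

```text
t: 28.8
position: [0.4532, 0.1029, 0.1487]
eef_rot: [[-0.607, 0.795, -0.001], [0.795, 0.607, -0.0], [0.0, -0.001, -1.0]]
contact_force: [-4.0, -1.6, -0.6]
finger_gap: 0.0305
```

send_rows --moves '[{"jaw": 0.3, "slide": [-0.004, 0.018, 0.002], "twist": 0.067}, {"jaw": 0.3, "slide": [-0.004, 0.018, 0.002], "twist": 0.067}]'

```text
t: 28.97
position: [0.4565, 0.1045, 0.1483]
eef_rot: [[-0.549, 0.836, -0.001], [0.836, 0.549, -0.0], [0.001, -0.001, -1.0]]
contact_force: [-2.6, -1.9, -0.3]
finger_gap: 0.031
```

```bash
python3 -c "
from h import *
rep('C')"
```

```text
C t 28.97 pos [0.4565 0.1045 0.1483] yaw 123.3 gap 0.0310 lever 124.2 turned 0.80 rad u 1.7mm  Fpush 3.22 Frad -0.08 Fz -0.25
```

send_rows --moves '[{"jaw": 0.3, "slide": [-0.004, 0.018, 0.002], "twist": 0.067}, {"jaw": 0.3, "slide": [-0.004, 0.018, 0.002], "twist": 0.067}]'

```text
t: 29.13
position: [0.4599, 0.1059, 0.148]
eef_rot: [[-0.49, 0.872, -0.001], [0.872, 0.49, 0.0], [0.001, -0.001, -1.0]]
contact_force: [-3.1, -1.6, -0.6]
finger_gap: 0.0311
```

send_rows --moves '[{"jaw": 0.3, "slide": [-0.004, 0.018, 0.002], "twist": 0.067}, {"jaw": 0.3, "slide": [-0.004, 0.018, 0.002], "twist": 0.067}]'

```text
t: 29.3
position: [0.4635, 0.1069, 0.1475]
eef_rot: [[-0.427, 0.904, -0.001], [0.904, 0.427, 0.0], [0.001, -0.001, -1.0]]
contact_force: [-2.5, -1.6, -0.1]
finger_gap: 0.0305
```

```bash
python3 -c "
from h import *
rep('C')"
```

```text
C t 29.30 pos [0.4635 0.1069 0.1475] yaw 115.3 gap 0.0305 lever 115.2 turned 0.95 rad u 1.9mm  Fpush 2.94 Frad -0.38 Fz -0.13
```

send_rows --moves '[{"jaw": 0.3, "slide": [-0.004, 0.018, 0.002], "twist": 0.067}, {"jaw": 0.3, "slide": [-0.004, 0.018, 0.002], "twist": 0.067}]'

```text
t: 29.47
position: [0.4671, 0.1077, 0.1471]
eef_rot: [[-0.363, 0.932, -0.001], [0.932, 0.363, 0.0], [0.001, -0.001, -1.0]]
contact_force: [-3.2, -1.4, -0.7]
finger_gap: 0.0303
```

send_rows --moves '[{"jaw": 0.3, "slide": [-0.004, 0.018, 0.002], "twist": 0.067}]'

```text
t: 29.55
position: [0.4688, 0.108, 0.147]
eef_rot: [[-0.33, 0.944, -0.001], [0.944, 0.33, 0.0], [0.001, -0.001, -1.0]]
contact_force: [-2.7, -1.8, 0.9]
finger_gap: 0.0305
```

send_rows --moves '[{"jaw": 0.3, "slide": [-0.004, 0.018, 0.002], "twist": 0.067}]'

```text
t: 29.63
position: [0.4705, 0.1083, 0.1467]
eef_rot: [[-0.297, 0.955, -0.002], [0.955, 0.297, 0.0], [0.001, -0.002, -1.0]]
contact_force: [-5.0, -1.4, 1.3]
finger_gap: 0.0307
```

```bash
python3 -c "
from h import *
rep('C')"
```

```text
C t 29.63 pos [0.4705 0.1083 0.1467] yaw 107.3 gap 0.0307 lever 106.9 turned 1.10 rad u 2.0mm  Fpush 5.17 Frad 0.11 Fz 1.27
```

send_rows --moves '[{"jaw": 0.3, "slide": [-0.003, 0.013, 0.001], "twist": 0.05}]'

```text
t: 29.72
position: [0.4718, 0.1084, 0.1466]
eef_rot: [[-0.272, 0.962, -0.002], [0.962, 0.272, 0.0], [0.001, -0.002, -1.0]]
contact_force: [-5.9, -1.6, 3.1]
finger_gap: 0.0309
```

send_rows --moves '[{"jaw": 0.3, "slide": [-0.003, 0.013, 0.001], "twist": 0.05}]'

```text
t: 29.8
position: [0.4729, 0.1085, 0.1463]
eef_rot: [[-0.247, 0.969, -0.002], [0.969, 0.247, 0.0], [0.001, -0.002, -1.0]]
contact_force: [-6.6, -0.9, 3.2]
finger_gap: 0.0311
```

```bash
python3 -c "
from h import *
rep('C')"
```

```text
C t 29.80 pos [0.4729 0.1085 0.1463] yaw 104.3 gap 0.0311 lever 104.4 turned 1.14 rad u 2.1mm  Fpush 6.59 Frad 0.74 Fz 3.25
```

send_rows --moves '[{"jaw": 0.3, "slide": [-0.003, 0.013, 0], "twist": 0.045}]'

```text
t: 29.88
position: [0.4739, 0.1085, 0.1462]
eef_rot: [[-0.224, 0.975, -0.003], [0.975, 0.224, 0.0], [0.001, -0.003, -1.0]]
contact_force: [-6.3, -0.7, 4.6]
finger_gap: 0.0312
```

send_rows --moves '[{"jaw": 0.3, "slide": [-0.003, 0.013, 0], "twist": 0.045}]'

```text
t: 29.97
position: [0.475, 0.1085, 0.1461]
eef_rot: [[-0.201, 0.98, -0.004], [0.98, 0.201, 0.0], [0.001, -0.003, -1.0]]
contact_force: [-7.5, -1.1, 4.1]
finger_gap: 0.031
```

```bash
python3 -c "
from h import *
rep('C')"
```

```text
C t 29.97 pos [0.475  0.1085 0.1461] yaw 101.6 gap 0.0310 lever 101.9 turned 1.19 rad u 2.1mm  Fpush 7.55 Frad 0.42 Fz 4.10
```

send_rows --moves '[{"jaw": 0.3, "slide": [-0.003, 0.013, 0], "twist": 0.045}]'

```text
t: 30.05
position: [0.4759, 0.1084, 0.146]
eef_rot: [[-0.178, 0.984, -0.004], [0.984, 0.178, 0.0], [0.001, -0.004, -1.0]]
contact_force: [-8.6, -0.9, 4.8]
finger_gap: 0.0309
```

send_rows --moves '[{"jaw": 0.3, "slide": [-0.003, 0.013, 0], "twist": 0.045}]'

```text
t: 30.13
position: [0.477, 0.1083, 0.146]
eef_rot: [[-0.155, 0.988, -0.005], [0.988, 0.155, 0.0], [0.001, -0.005, -1.0]]
contact_force: [-9.6, -0.9, 4.1]
finger_gap: 0.0309
```

```bash
python3 -c "
from h import *
rep('C')"
```

```text
C t 30.13 pos [0.477  0.1083 0.146 ] yaw 98.9 gap 0.0309 lever 99.4 turned 1.23 rad u 2.2mm  Fpush 9.66 Frad 0.72 Fz 4.08
```

send_rows --moves '[{"jaw": 0.3, "slide": [-0.003, 0.013, 0], "twist": 0.045}]'

```text
t: 30.22
position: [0.478, 0.1083, 0.1459]
eef_rot: [[-0.132, 0.991, -0.006], [0.991, 0.132, 0.0], [0.001, -0.006, -1.0]]
contact_force: [-9.6, -1.3, 5.4]
finger_gap: 0.0306
```

send_rows --moves '[{"jaw": 0.3, "slide": [-0.002, 0.01, 0], "twist": 0.035}]'

```text
t: 30.3
position: [0.4787, 0.1082, 0.1458]
eef_rot: [[-0.113, 0.994, -0.006], [0.994, 0.113, 0.0], [0.001, -0.006, -1.0]]
contact_force: [-10.2, 0.2, 5.8]
finger_gap: 0.0309
```

```bash
python3 -c "
from h import *
rep('C')"
```

```text
C t 30.30 pos [0.4787 0.1082 0.1458] yaw 96.5 gap 0.0309 lever 97.4 turned 1.26 rad u 2.2mm  Fpush 10.08 Frad 1.47 Fz 5.82
```

send_rows --moves '[{"jaw": 0.3, "slide": [-0.002, 0.012, -0.001], "twist": 0.04}]'

```text
t: 30.38
position: [0.4796, 0.1082, 0.1458]
eef_rot: [[-0.093, 0.996, -0.007], [0.996, 0.093, 0.0], [0.001, -0.007, -1.0]]
contact_force: [-11.1, -1.2, 5.9]
finger_gap: 0.0312
```

send_rows --moves '[{"jaw": 0.3, "slide": [-0.002, 0.008, -0.001], "twist": 0.03}]'

```text
t: 30.47
position: [0.4802, 0.108, 0.1457]
eef_rot: [[-0.077, 0.997, -0.007], [0.997, 0.077, 0.0], [0.001, -0.007, -1.0]]
contact_force: [-12.0, -0.3, 5.3]
finger_gap: 0.0305
```

```bash
python3 -c "
from h import *
rep('C')"
```

```text
C t 30.47 pos [0.4802 0.108  0.1457] yaw 94.4 gap 0.0305 lever 95.5 turned 1.30 rad u 2.3mm  Fpush 12.01 Frad 0.82 Fz 5.31
```

C is at 12.0 N. I'll retreat and look, then feel lever A again, since it was tightened first and may have eased.

```bash
python3 -c "
from h import *
st=arm.state()
y=yaw(st);a=np.radians(y);p=np.array(st['position'][:2])-.010*np.array([np.sin(a),-np.cos(a)])
plan([*post('A',2.9),.197],2.9,14,[*p,.197],y)"
```

```text
[-0.059, 0.123, -0.0] 0.218
[-0.045, 0.129, -0.0] 0.218
[-0.03, 0.133, -0.0] 0.218
[-0.015, 0.136, -0.0] 0.218
[0.001, 0.137, -0.0] 0.218
[0.017, 0.136, -0.0] 0.218
[0.032, 0.133, -0.0] 0.218
[0.047, 0.128, -0.0] 0.218
[0.061, 0.122, -0.0] 0.218
[0.075, 0.114, -0.0] 0.218
[0.087, 0.105, -0.0] 0.218
[0.099, 0.095, -0.0] 0.218
[0.109, 0.083, -0.0] 0.218
[0.117, 0.069, -0.0] 0.218
end [0.6484 0.0379 0.197 ] 2.9
```

send_rows --moves '[{"jaw": 0.3, "slide": [0, -0.1, 0], "twist": 0}, {"jaw": 0.3, "slide": [0, 0, -0.25], "twist": 0}, {"jaw": 0.3, "slide": [0, 0, -0.26], "twist": 0}, {"jaw": 0.3, "slide": [0, 0, 0], "twist": 0}]'

```text
t: 30.8
position: [0.4767, 0.1079, 0.2015]
eef_rot: [[-0.078, 0.997, 0.008], [0.997, 0.078, 0.004], [0.003, 0.008, -1.0]]
contact_force: [1.1, -0.2, 0.6]
finger_gap: 0.0309
```

```bash
python3 -c "
from h import *
st=arm.state();print(st['t'],st['position'],st['contact_force'])
for n in['side','top']:
  p=viewer.read_camera(n); I=p['pixels'][:,:,::-1]; I=I[130:330,200:430]; cv2.imwrite(f'pics/{n}6.png',cv2.resize(I,None,fx=3,fy=3,interpolation=cv2.INTER_CUBIC))
"
```

```text
30.8 [0.47671911 0.10788211 0.20149286] [ 1.06552893 -0.24137932  0.61988942]
```

View pics/side6.png

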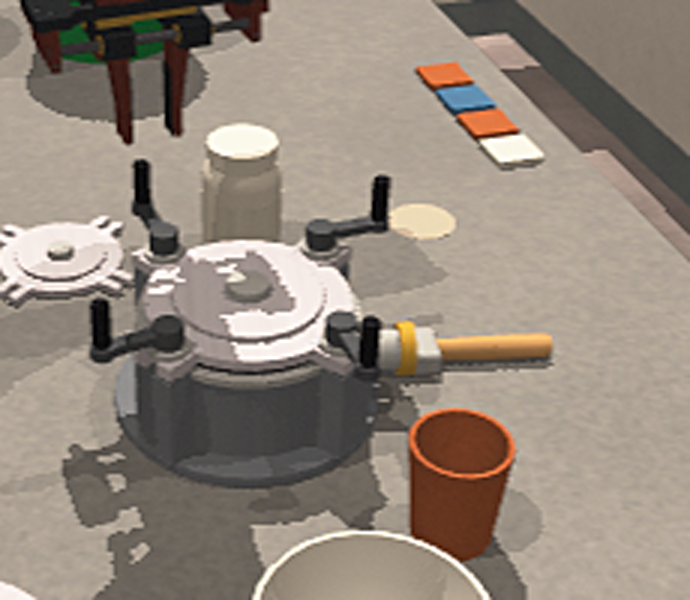

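Side view: the cover sits level and down on the bosses, all four levers have swung round, and the cup, brush, jar and bowl haven't moved. Now feeling A.

send_rows --moves '[{"jaw": 0.3, "slide": [-0.06, 0.123, 0], "twist": 0.218}, {"jaw": 0.3, "slide": [-0.045, 0.129, 0], "twist": 0.218}, {"jaw": 0.3, "slide": [-0.03, 0.133, 0], "twist": 0.218}, {"jaw": 0.3, "slide": [-0.015, 0.136, 0], "twist": 0.218}, {"jaw": 0.3, "slide": [0.001, 0.137, 0], "twist": 0.218}, {"jaw": 0.3, "slide": [0.017, 0.136, 0], "twist": 0.218}, {"jaw": 0.3, "slide": [0.032, 0.133, 0], "twist": 0.218}, {"jaw": 0.3, "slide": [0.047, 0.128, 0], "twist": 0.218}, {"jaw": 0.3, "slide": [0.061, 0.122, 0], "twist": 0.218}, {"jaw": 0.3, "slide": [0.075, 0.114, 0], "twist": 0.218}, {"jaw": 0.3, "slide": [0.087, 0.105, 0], "twist": 0.218}, {"jaw": 0.3, "slide": [0.099, 0.095, 0], "twist": 0.218}]'

```text
t: 31.9
position: [0.6267, 0.0479, 0.196]
eef_rot: [[0.963, 0.271, -0.001], [0.271, -0.963, -0.0], [-0.001, 0.0, -1.0]]
contact_force: [-1.0, -0.2, 0.3]
finger_gap: 0.0308
```

send_rows --moves '[{"jaw": 0.3, "slide": [0.109, 0.083, 0], "twist": 0.218}, {"jaw": 0.3, "slide": [0.117, 0.069, 0], "twist": 0.218}, {"jaw": 0.3, "slide": [0, 0, 0], "twist": 0}, {"jaw": 0.3, "slide": [0, 0, 0], "twist": 0}]'

```text
t: 32.23
position: [0.6515, 0.0376, 0.1959]
eef_rot: [[0.999, 0.053, -0.001], [0.053, -0.999, -0.002], [-0.001, 0.002, -1.0]]
contact_force: [0.1, -1.2, -0.3]
finger_gap: 0.0306
```

```bash
python3 -c "
from h import *
rep('A'); plan([*post('A',2.9),.146],2.9,1)"
```

```text
A t 32.23 pos [0.6515 0.0376 0.1959] yaw 3.1 gap 0.0306 lever 12.0 turned 1.24 rad u -3.7mm  Fpush -1.17 Frad -0.19 Fz -0.28
[-0.031, -0.004, 0.499] 0.005
end [0.6484 0.0378 0.146 ] 2.9
```

send_rows --moves '[{"jaw": 0.3, "slide": [-0.03, 0, 0.16], "twist": 0}, {"jaw": 0.3, "slide": [0, 0, 0.17], "twist": 0}, {"jaw": 0.3, "slide": [0, 0, 0.17], "twist": 0}, {"jaw": 0.3, "slide": [0, 0, 0], "twist": 0}, {"jaw": 0.3, "slide": [0, 0.05, 0], "twist": 0}, {"jaw": 0.3, "slide": [0, 0.03, 0], "twist": 0}, {"jaw": 0.3, "slide": [0, 0, 0], "twist": 0}]'

```text
t: 32.82
position: [0.6492, 0.0304, 0.1478]
eef_rot: [[0.999, 0.052, 0.001], [0.052, -0.999, 0.002], [0.001, -0.002, -1.0]]
contact_force: [-0.4, 2.2, -1.3]
finger_gap: 0.0309
```

```bash
python3 -c "
from h import *
rep('A')"
```

```text
A t 32.82 pos [0.6492 0.0304 0.1478] yaw 3.0 gap 0.0309 lever 4.0 turned 1.38 rad u -0.3mm  Fpush 2.18 Frad -0.21 Fz -1.30
```

send_rows --moves '[{"jaw": 0.3, "slide": [0, 0.01, 0], "twist": 0}]'

```text
t: 32.9
position: [0.6494, 0.03, 0.1477]
eef_rot: [[0.999, 0.052, 0.001], [0.052, -0.999, 0.002], [0.001, -0.002, -1.0]]
contact_force: [-0.2, 5.5, 0.2]
finger_gap: 0.0307
```

send_rows --moves '[{"jaw": 0.3, "slide": [0, 0.01, 0], "twist": 0}]'

```text
t: 32.98
position: [0.6496, 0.0298, 0.1477]
eef_rot: [[0.999, 0.053, 0.001], [0.053, -0.999, 0.003], [0.001, -0.003, -1.0]]
contact_force: [-1.0, 7.2, 1.1]
finger_gap: 0.0307
```

```bash
python3 -c "
from h import *
rep('A')"
```

```text
A t 32.98 pos [0.6496 0.0298 0.1477] yaw 3.0 gap 0.0307 lever 3.3 turned 1.40 rad u -0.7mm  Fpush 7.21 Frad -0.61 Fz 1.05
```

send_rows --moves '[{"jaw": 0.3, "slide": [0, 0.01, 0], "twist": 0}]'

```text
t: 33.07
position: [0.6497, 0.0296, 0.1476]
eef_rot: [[0.999, 0.054, 0.0], [0.054, -0.999, 0.004], [0.001, -0.004, -1.0]]
contact_force: [-1.0, 8.1, 1.1]
finger_gap: 0.0307
```

send_rows --moves '[{"jaw": 0.3, "slide": [0, 0.008, 0], "twist": 0}]'

```text
t: 33.15
position: [0.6498, 0.0293, 0.1476]
eef_rot: [[0.999, 0.054, 0.0], [0.054, -0.999, 0.004], [0.001, -0.004, -1.0]]
contact_force: [-0.6, 9.7, 1.2]
finger_gap: 0.031
```

```bash
python3 -c "
from h import *
rep('A')"
```

```text
A t 33.15 pos [0.6498 0.0293 0.1476] yaw 3.1 gap 0.0310 lever 2.7 turned 1.40 rad u -0.9mm  Fpush 9.73 Frad -0.11 Fz 1.20
```

send_rows --moves '[{"jaw": 0.3, "slide": [0, 0.008, 0], "twist": 0}]'

```text
t: 33.23
position: [0.6498, 0.0289, 0.1476]
eef_rot: [[0.999, 0.054, 0.0], [0.054, -0.999, 0.005], [0.0, -0.005, -1.0]]
contact_force: [-0.7, 9.3, 1.6]
finger_gap: 0.0308
```

send_rows --moves '[{"jaw": 0.3, "slide": [0, 0.006, 0], "twist": 0}]'

```text
t: 33.32
position: [0.6498, 0.0285, 0.1475]
eef_rot: [[0.999, 0.054, 0.0], [0.054, -0.999, 0.005], [0.0, -0.005, -1.0]]
contact_force: [-0.8, 9.3, 1.3]
finger_gap: 0.0309
```

```bash
python3 -c "
from h import *
rep('A')"
```

```text
A t 33.32 pos [0.6498 0.0285 0.1475] yaw 3.1 gap 0.0309 lever 1.8 turned 1.42 rad u -0.9mm  Fpush 9.29 Frad -0.50 Fz 1.32
```

A had eased and starts to move at about 9.5 N. I'll bring it back to about 11.5 N.

send_rows --moves '[{"jaw": 0.3, "slide": [-0.001, 0.01, 0], "twist": 0.03}]'

```text
t: 33.4
position: [0.6498, 0.0278, 0.1475]
eef_rot: [[0.999, 0.039, 0.0], [0.039, -0.999, 0.006], [0.0, -0.006, -1.0]]
contact_force: [-0.4, 11.3, 1.3]
finger_gap: 0.0307
```

send_rows --moves '[{"jaw": 0.3, "slide": [-0.001, 0.01, 0], "twist": 0.03}]'

```text
t: 33.48
position: [0.6498, 0.0271, 0.1475]
eef_rot: [[1.0, 0.023, 0.0], [0.023, -1.0, 0.006], [0.0, -0.006, -1.0]]
contact_force: [-1.3, 11.4, 0.9]
finger_gap: 0.0309
```

```bash
python3 -c "
from h import *
rep('A')"
```

```text
A t 33.48 pos [0.6498 0.0271 0.1475] yaw 1.3 gap 0.0309 lever 0.2 turned 1.45 rad u -1.1mm  Fpush 11.37 Frad -1.23 Fz 0.85
```

```bash
python3 -c "
from h import *
st=arm.state()
y=yaw(st);a=np.radians(y);p=np.array(st['position'][:2])-.010*np.array([np.sin(a),-np.cos(a)])
plan([*dtarget(186.2,.030),.199],96.2,14,[*p,.199],y)"
```

```text
[-0.141, 0.089, -0.0] -0.226
[-0.15, 0.072, -0.0] -0.226
[-0.158, 0.053, -0.0] -0.226
[-0.163, 0.034, -0.0] -0.226
[-0.166, 0.015, -0.0] -0.226
[-0.167, -0.005, -0.0] -0.226
[-0.165, -0.024, -0.0] -0.226
[-0.161, -0.044, -0.0] -0.226
[-0.154, -0.062, -0.0] -0.226
[-0.146, -0.08, -0.0] -0.226
[-0.136, -0.097, -0.0] -0.226
[-0.123, -0.112, -0.0] -0.226
[-0.109, -0.126, -0.0] -0.226
[-0.094, -0.138, -0.0] -0.226
end [ 0.4551 -0.0919  0.199 ] 96.2
```

send_rows --moves '[{"jaw": 0.3, "slide": [0, -0.1, 0], "twist": 0}, {"jaw": 0.3, "slide": [0, 0, -0.25], "twist": 0}, {"jaw": 0.3, "slide": [0, 0, -0.26], "twist": 0}, {"jaw": 0.3, "slide": [-0.141, 0.089, 0], "twist": -0.226}, {"jaw": -1, "slide": [-0.15, 0.072, 0], "twist": -0.226}, {"jaw": -1, "slide": [-0.158, 0.053, 0], "twist": -0.226}, {"jaw": -1, "slide": [-0.163, 0.034, 0], "twist": -0.226}, {"jaw": -1, "slide": [-0.166, 0.015, 0], "twist": -0.226}, {"jaw": -1, "slide": [-0.167, -0.005, 0], "twist": -0.226}, {"jaw": -1, "slide": [-0.165, -0.024, 0], "twist": -0.226}, {"jaw": -1, "slide": [-0.161, -0.044, 0], "twist": -0.226}, {"jaw": -1, "slide": [-0.154, -0.062, 0], "twist": -0.226}]'

```text
t: 34.48
position: [0.5235, -0.0513, 0.1987]
eef_rot: [[0.462, 0.887, 0.002], [0.887, -0.462, -0.001], [-0.0, 0.002, -1.0]]
contact_force: [0.2, 1.3, -0.2]
finger_gap: 0.0806
```

send_rows --moves '[{"jaw": -1, "slide": [-0.146, -0.08, 0], "twist": -0.226}, {"jaw": -1, "slide": [-0.136, -0.097, 0], "twist": -0.226}, {"jaw": -1, "slide": [-0.123, -0.112, 0], "twist": -0.226}, {"jaw": -1, "slide": [-0.109, -0.126, 0], "twist": -0.226}, {"jaw": -1, "slide": [-0.094, -0.138, 0], "twist": -0.226}, {"jaw": -1, "slide": [0, 0, 0], "twist": 0}, {"jaw": -1, "slide": [0, 0, 0], "twist": 0}]'

```text
t: 35.07
position: [0.4543, -0.0967, 0.1987]
eef_rot: [[-0.101, 0.995, 0.002], [0.995, 0.101, 0.0], [0.0, 0.002, -1.0]]
contact_force: [0.1, 0.2, 0.1]
finger_gap: 0.0878
```

```bash
python3 -c "
from h import *
repD();plan([*dtarget(186.2,.03),.147],96.2,1)"
```

```text
D t 35.07 pos [ 0.4543 -0.0967  0.1987] yaw 95.8 gap 0.0878 | tool-b 185.8  tangential off -34.6mm radial off 1.1mm Fpush -0.22 Frad -0.10 Fz 0.13 mz 0.05
[0.046, 0.013, 0.517] -0.014
end [ 0.4552 -0.0919  0.147 ] 96.2
```

send_rows --moves '[{"jaw": -1, "slide": [0.04, 0.01, 0.17], "twist": 0}, {"jaw": -1, "slide": [0, 0, 0.17], "twist": 0}, {"jaw": -1, "slide": [0, 0, 0.17], "twist": 0}, {"jaw": -1, "slide": [0, 0, 0], "twist": 0}, {"jaw": -1, "slide": [0.06, 0, 0], "twist": 0}, {"jaw": -1, "slide": [0.03, 0, 0], "twist": 0}, {"jaw": -1, "slide": [0, 0, 0], "twist": 0}]'

```text
t: 35.65
position: [0.4549, -0.0828, 0.1479]
eef_rot: [[-0.106, 0.994, 0.002], [0.994, 0.106, -0.001], [-0.002, 0.002, -1.0]]
contact_force: [-0.4, -3.9, -2.3]
finger_gap: 0.088
```

```bash
python3 -c "
from h import *
repD()"
```

```text
D t 35.65 pos [ 0.4549 -0.0828  0.1479] yaw 96.1 gap 0.0880 | tool-b 186.1  tangential off -20.9mm radial off -0.8mm Fpush 3.80 Frad 0.86 Fz -2.26 mz 0.09
```

send_rows --moves '[{"jaw": -1, "slide": [0.01, 0, 0], "twist": 0.01}]'

```text
t: 35.73
position: [0.4547, -0.0826, 0.1479]
eef_rot: [[-0.1, 0.995, 0.002], [0.995, 0.1, -0.002], [-0.002, 0.002, -1.0]]
contact_force: [0.6, -8.1, -2.6]
finger_gap: 0.0877
```

send_rows --moves '[{"jaw": -1, "slide": [0.01, 0, 0], "twist": 0.01}]'

```text
t: 35.82
position: [0.4545, -0.0823, 0.1479]
eef_rot: [[-0.094, 0.996, 0.003], [0.996, 0.094, -0.003], [-0.003, 0.002, -1.0]]
contact_force: [1.2, -9.4, -2.1]
finger_gap: 0.0878
```

send_rows --moves '[{"jaw": -1, "slide": [0.008, 0, 0], "twist": 0.01}]'

```text
t: 35.9
position: [0.4544, -0.0819, 0.1479]
eef_rot: [[-0.089, 0.996, 0.003], [0.996, 0.089, -0.003], [-0.003, 0.002, -1.0]]
contact_force: [0.2, -9.6, -3.1]
finger_gap: 0.0876
```

```bash
python3 -c "
from h import *
repD()"
```

```text
D t 35.90 pos [ 0.4544 -0.0819  0.1479] yaw 95.1 gap 0.0876 | tool-b 185.1  tangential off -19.9mm radial off -0.7mm Fpush 9.56 Frad 0.65 Fz -3.07 mz 0.48
```

send_rows --moves '[{"jaw": -1, "slide": [0.006, -0.002, 0], "twist": 0.025}]'

```text
t: 35.98
position: [0.4541, -0.0815, 0.1479]
eef_rot: [[-0.076, 0.997, 0.003], [0.997, 0.076, -0.003], [-0.003, 0.002, -1.0]]
contact_force: [0.7, -10.9, -2.6]
finger_gap: 0.0877
```

send_rows --moves '[{"jaw": -1, "slide": [0.006, -0.002, 0], "twist": 0.025}]'

```text
t: 36.07
position: [0.4537, -0.0812, 0.1479]
eef_rot: [[-0.062, 0.998, 0.003], [0.998, 0.062, -0.003], [-0.004, 0.002, -1.0]]
contact_force: [-0.2, -11.3, -4.1]
finger_gap: 0.0879
```

```bash
python3 -c "
from h import *
repD()"
```

```text
D t 36.07 pos [ 0.4537 -0.0812  0.1479] yaw 93.6 gap 0.0879 | tool-b 183.6  tangential off -19.2mm radial off -0.6mm Fpush 11.31 Frad 0.86 Fz -4.05 mz 0.58
```

D is back at about 11.4 N. Checking B, then C, the same way.

```bash
python3 -c "
from h import *
st=arm.state()
y=yaw(st);a=np.radians(y);p=np.array(st['position'][:2])-.012*np.array([np.cos(a),np.sin(a)])
print(post('B',-91.2)); plan([*post('B',-91.2),.199],88.8,5,[*p,.199],y)"
```

```text
[ 0.57285288 -0.13668903]
[-0.102, 0.231, -0.0] 0.032
[-0.098, 0.232, -0.0] 0.032
[-0.094, 0.234, -0.0] 0.032
[-0.089, 0.236, -0.0] 0.032
[-0.086, 0.237, -0.0] 0.032
end [ 0.5728 -0.1367  0.199 ] 88.8
```

send_rows --moves '[{"jaw": -1, "slide": [-0.12, 0, 0], "twist": 0}, {"jaw": -1, "slide": [0, 0, -0.25], "twist": 0}, {"jaw": -1, "slide": [0, 0, -0.26], "twist": 0}, {"jaw": 0.3, "slide": [-0.1, 0.231, 0], "twist": 0.03}, {"jaw": 0.3, "slide": [-0.098, 0.232, 0], "twist": 0.03}, {"jaw": 0.3, "slide": [-0.094, 0.234, 0], "twist": 0.03}, {"jaw": 0.3, "slide": [-0.09, 0.236, 0], "twist": 0.03}, {"jaw": 0.3, "slide": [-0.086, 0.237, 0], "twist": 0.03}, {"jaw": 0.3, "slide": [0, 0, 0], "twist": 0}, {"jaw": 0.3, "slide": [0, 0, 0], "twist": 0}, {"jaw": 0.3, "slide": [0, 0, 0], "twist": 0}]'

```text
t: 36.98
position: [0.5717, -0.1333, 0.1982]
eef_rot: [[0.015, 1.0, -0.0], [1.0, -0.015, 0.001], [0.001, -0.0, -1.0]]
contact_force: [-0.6, 0.2, -0.5]
finger_gap: 0.038
```

```bash
python3 -c "
from h import *
rep('B'); plan([*post('B',-91.2),.147],88.8,1)"
```

```text
B t 36.98 pos [ 0.5717 -0.1333  0.1982] yaw 89.1 gap 0.0380 lever -78.7 turned 1.18 rad u -2.3mm  Fpush -0.55 Frad -0.34 Fz -0.48
[-0.034, 0.012, 0.512] 0.011
end [ 0.5729 -0.1367  0.147 ] 88.8
```

send_rows --moves '[{"jaw": 0.3, "slide": [-0.034, 0.01, 0.17], "twist": 0}, {"jaw": 0.3, "slide": [0, 0, 0.17], "twist": 0}, {"jaw": 0.3, "slide": [0, 0, 0.17], "twist": 0}, {"jaw": 0.3, "slide": [0, 0, 0], "twist": 0}, {"jaw": 0.3, "slide": [0, -0.05, 0], "twist": 0}, {"jaw": 0.3, "slide": [0, -0.03, 0], "twist": 0}, {"jaw": 0.3, "slide": [0, 0, 0], "twist": 0}]'

```text
t: 37.57
position: [0.5659, -0.1369, 0.1484]
eef_rot: [[0.015, 1.0, 0.003], [1.0, -0.015, 0.0], [0.0, 0.003, -1.0]]
contact_force: [2.3, -0.1, -1.0]
finger_gap: 0.0308
```

```bash
python3 -c "
from h import *
rep('B')"
```

```text
B t 37.57 pos [ 0.5659 -0.1369  0.1484] yaw 89.2 gap 0.0308 lever -89.5 turned 1.37 rad u 0.3mm  Fpush 2.31 Frad 0.12 Fz -0.99
```

send_rows --moves '[{"jaw": 0.3, "slide": [0, -0.01, 0], "twist": 0}]'

```text
t: 37.65
position: [0.5656, -0.1369, 0.1485]
eef_rot: [[0.014, 1.0, 0.004], [1.0, -0.014, -0.0], [-0.0, 0.004, -1.0]]
contact_force: [5.1, 0.2, -1.4]
finger_gap: 0.031
```

send_rows --moves '[{"jaw": 0.3, "slide": [0, -0.01, 0], "twist": 0}]'

```text
t: 37.73
position: [0.5654, -0.1369, 0.1485]
eef_rot: [[0.014, 1.0, 0.005], [1.0, -0.014, -0.0], [-0.0, 0.005, -1.0]]
contact_force: [7.6, 0.4, -2.4]
finger_gap: 0.0307
```

```bash
python3 -c "
from h import *
rep('B')"
```

```text
B t 37.73 pos [ 0.5654 -0.1369  0.1485] yaw 89.2 gap 0.0307 lever -90.2 turned 1.38 rad u 0.3mm  Fpush 7.64 Frad -0.41 Fz -2.37
```

send_rows --moves '[{"jaw": 0.3, "slide": [0, -0.01, 0], "twist": 0}]'

```text
t: 37.82
position: [0.565, -0.1368, 0.1485]
eef_rot: [[0.014, 1.0, 0.006], [1.0, -0.014, -0.001], [-0.001, 0.006, -1.0]]
contact_force: [8.6, -0.4, -3.0]
finger_gap: 0.0307
```

send_rows --moves '[{"jaw": 0.3, "slide": [0, -0.008, 0], "twist": 0.01}]'

```text
t: 37.9
position: [0.5647, -0.1368, 0.1486]
eef_rot: [[0.019, 1.0, 0.007], [1.0, -0.019, -0.001], [-0.001, 0.007, -1.0]]
contact_force: [10.7, -0.2, -4.5]
finger_gap: 0.0307
```

```bash
python3 -c "
from h import *
rep('B')"
```

```text
B t 37.90 pos [ 0.5647 -0.1368  0.1486] yaw 88.9 gap 0.0307 lever -90.9 turned 1.39 rad u 0.2mm  Fpush 10.75 Frad 0.06 Fz -4.47
```

send_rows --moves '[{"jaw": 0.3, "slide": [0.001, -0.008, 0], "twist": 0.02}]'

```text
t: 37.98
position: [0.5644, -0.1366, 0.1487]
eef_rot: [[0.03, 1.0, 0.008], [1.0, -0.03, -0.001], [-0.001, 0.008, -1.0]]
contact_force: [11.1, -0.5, -4.5]
finger_gap: 0.0305
```

```bash
python3 -c "
from h import *
rep('B')"
```

```text
B t 37.98 pos [ 0.5644 -0.1366  0.1487] yaw 88.3 gap 0.0305 lever -91.4 turned 1.40 rad u 0.2mm  Fpush 11.08 Frad 0.22 Fz -4.45
```

```bash
python3 -c "
from h import *
st=arm.state()
y=yaw(st);a=np.radians(y);p=np.array(st['position'][:2])+.010*np.array([np.sin(a),-np.cos(a)])
print(post('C',95.5)); plan([*post('C',95.5),.199],95.5,8,[*p,.199],y)"
```

```text
[0.47170771 0.10966981]
[0.304, -0.137, -0.0] -0.03
[0.306, -0.133, -0.0] -0.03
[0.309, -0.128, -0.0] -0.03
[0.31, -0.123, -0.0] -0.03
[0.312, -0.118, -0.0] -0.03
[0.314, -0.113, -0.0] -0.03
[0.316, -0.108, -0.0] -0.03
[0.319, -0.104, -0.0] -0.03
end [0.4717 0.1097 0.199 ] 95.5
```

send_rows --moves '[{"jaw": 0.3, "slide": [0, 0.1, 0], "twist": 0}, {"jaw": 0.3, "slide": [0, 0, -0.25], "twist": 0}, {"jaw": 0.3, "slide": [0, 0, -0.26], "twist": 0}, {"jaw": 0.3, "slide": [0.304, -0.137, 0], "twist": -0.03}, {"jaw": 0.3, "slide": [0.306, -0.133, 0], "twist": -0.03}, {"jaw": 0.3, "slide": [0.309, -0.128, 0], "twist": -0.03}, {"jaw": 0.3, "slide": [0.31, -0.123, 0], "twist": -0.03}, {"jaw": 0.3, "slide": [0.312, -0.118, 0], "twist": -0.03}, {"jaw": 0.3, "slide": [0.314, -0.113, 0], "twist": -0.03}, {"jaw": 0.3, "slide": [0.316, -0.108, 0], "twist": -0.03}, {"jaw": 0.3, "slide": [0.319, -0.104, 0], "twist": -0.03}, {"jaw": 0.3, "slide": [0, 0, 0], "twist": 0}]'

```text
t: 38.98
position: [0.4655, 0.1156, 0.1979]
eef_rot: [[-0.105, 0.995, -0.003], [0.995, 0.105, 0.002], [0.002, -0.003, -1.0]]
contact_force: [1.2, 0.8, -0.4]
finger_gap: 0.0306
```

send_rows --moves '[{"jaw": 0.3, "slide": [0, 0, 0], "twist": 0}]'

```text
t: 39.07
position: [0.4673, 0.1112, 0.1982]
eef_rot: [[-0.099, 0.995, -0.001], [0.995, 0.099, 0.0], [0.0, -0.001, -1.0]]
contact_force: [0.5, -0.8, -0.3]
finger_gap: 0.0307
```

```bash
python3 -c "
from h import *
rep('C'); plan([*post('C',95.5),.147],95.5,1)"
```

```text
C t 39.07 pos [0.4673 0.1112 0.1982] yaw 95.7 gap 0.0307 lever 110.0 turned 1.04 rad u -3.5mm  Fpush -0.25 Frad -0.91 Fz -0.27
[-0.019, 0.042, 0.512] 0.007
end [0.4717 0.1097 0.147 ] 95.5
```

send_rows --moves '[{"jaw": 0.3, "slide": [-0.02, 0.04, 0.17], "twist": 0}, {"jaw": 0.3, "slide": [0, 0, 0.17], "twist": 0}, {"jaw": 0.3, "slide": [0, 0, 0.16], "twist": 0}, {"jaw": 0.3, "slide": [0, 0, 0], "twist": 0}, {"jaw": 0.3, "slide": [0, 0.05, 0], "twist": 0}, {"jaw": 0.3, "slide": [0, 0.03, 0], "twist": 0}, {"jaw": 0.3, "slide": [0, 0, 0], "twist": 0}]'

```text
t: 39.65
position: [0.4797, 0.1079, 0.1484]
eef_rot: [[-0.094, 0.996, -0.003], [0.996, 0.094, -0.0], [-0.0, -0.003, -1.0]]
contact_force: [-3.7, 0.5, -0.1]
finger_gap: 0.0309
```

```bash
python3 -c "
from h import *
rep('C')"
```

```text
C t 39.65 pos [0.4797 0.1079 0.1484] yaw 95.4 gap 0.0309 lever 96.2 turned 1.28 rad u 2.5mm  Fpush 3.66 Frad 0.86 Fz -0.08
```

send_rows --moves '[{"jaw": 0.3, "slide": [0, 0.01, 0], "twist": 0}]'

```text
t: 39.73
position: [0.48, 0.1081, 0.1483]
eef_rot: [[-0.094, 0.996, -0.004], [0.996, 0.094, -0.0], [0.0, -0.004, -1.0]]
contact_force: [-7.3, -1.1, 1.6]
finger_gap: 0.0304
```

send_rows --moves '[{"jaw": 0.3, "slide": [0, 0.01, 0], "twist": 0}]'

```text
t: 39.82
position: [0.4803, 0.1082, 0.1482]
eef_rot: [[-0.095, 0.996, -0.005], [0.996, 0.095, -0.0], [0.0, -0.005, -1.0]]
contact_force: [-9.9, -1.5, 4.6]
finger_gap: 0.0308
```

```bash
python3 -c "
from h import *
rep('C')"
```

```text
C t 39.82 pos [0.4803 0.1082 0.1482] yaw 95.4 gap 0.0308 lever 95.5 turned 1.30 rad u 2.2mm  Fpush 10.03 Frad -0.51 Fz 4.56
```

send_rows --moves '[{"jaw": 0.3, "slide": [0, 0.007, -0.002], "twist": 0}]'

```text
t: 39.9
position: [0.4804, 0.1083, 0.1482]
eef_rot: [[-0.095, 0.995, -0.006], [0.996, 0.095, -0.0], [0.0, -0.006, -1.0]]
contact_force: [-9.7, -1.6, 2.0]
finger_gap: 0.0312
```

```bash
python3 -c "
from h import *
rep('C')"
```

```text
C t 39.90 pos [0.4804 0.1083 0.1482] yaw 95.4 gap 0.0312 lever 95.5 turned 1.30 rad u 2.2mm  Fpush 9.82 Frad -0.70 Fz 1.99
```

send_rows --moves '[{"jaw": 0.3, "slide": [0, 0.008, 0], "twist": 0.01}]'

```text
t: 39.98
position: [0.4808, 0.1083, 0.1481]
eef_rot: [[-0.089, 0.996, -0.007], [0.996, 0.089, -0.0], [0.0, -0.007, -1.0]]
contact_force: [-10.5, -1.7, 4.2]
finger_gap: 0.0308
```

```bash
python3 -c "
from h import *
rep('C')"
```

```text
C t 39.98 pos [0.4808 0.1083 0.1481] yaw 95.1 gap 0.0308 lever 94.9 turned 1.31 rad u 2.2mm  Fpush 10.60 Frad -0.83 Fz 4.17
```

send_rows --moves '[{"jaw": 0.3, "slide": [0, 0.008, -0.001], "twist": 0.02}]'

```text
t: 40.07
position: [0.4812, 0.1083, 0.1481]
eef_rot: [[-0.079, 0.997, -0.008], [0.997, 0.079, -0.0], [0.0, -0.008, -1.0]]
contact_force: [-11.1, -1.0, 3.6]
finger_gap: 0.0308
```

```bash
python3 -c "
from h import *
rep('C')"
```

```text
C t 40.07 pos [0.4812 0.1083 0.1481] yaw 94.5 gap 0.0308 lever 94.4 turned 1.32 rad u 2.1mm  Fpush 11.18 Frad -0.17 Fz 3.60
```

send_rows --moves '[{"jaw": 0.3, "slide": [0, -0.1, 0], "twist": 0}, {"jaw": 0.3, "slide": [0, 0, -0.25], "twist": 0}, {"jaw": 0.3, "slide": [0, 0, -0.35], "twist": 0}, {"jaw": 0.3, "slide": [0, 0, -0.3], "twist": 0}, {"jaw": 0.3, "slide": [0, 0, 0], "twist": 0}, {"jaw": 0.3, "slide": [0, 0, 0], "twist": 0}]'

```text
t: 40.57
position: [0.4764, 0.1088, 0.2406]
eef_rot: [[-0.08, 0.997, 0.005], [0.997, 0.08, 0.004], [0.003, 0.006, -1.0]]
contact_force: [0.1, 0.9, 0.0]
finger_gap: 0.0308
```

```bash
python3 -c "
from h import *
st=arm.state();print(st['t'],st['position'],st['contact_force'])
for n in['side','top']:
  p=viewer.read_camera(n); I=p['pixels'][:,:,::-1]; I=I[130:330,190:430]; cv2.imwrite(f'pics/{n}7.png',cv2.resize(I,None,fx=3,fy=3,interpolation=cv2.INTER_CUBIC))
"
```

```text
40.5667 [0.47640321 0.10883857 0.24058888] [0.11614147 0.86528976 0.00588954]
```

View pics/side7.png

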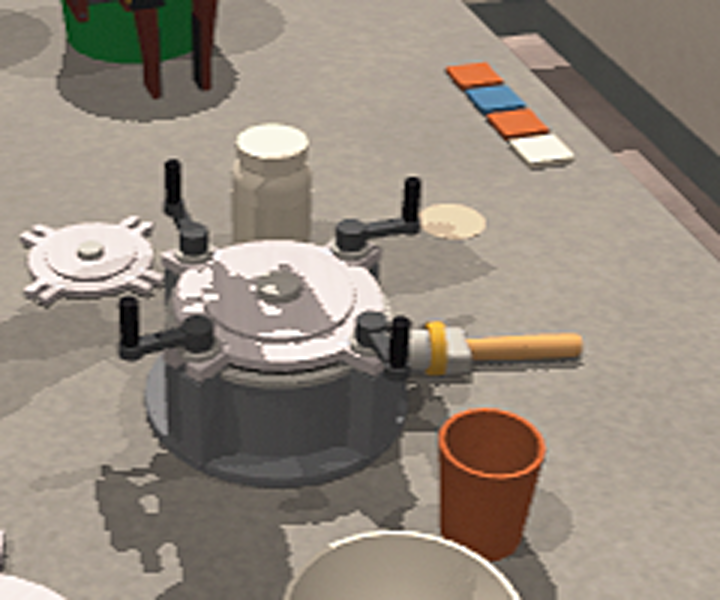

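View pics/top7.png

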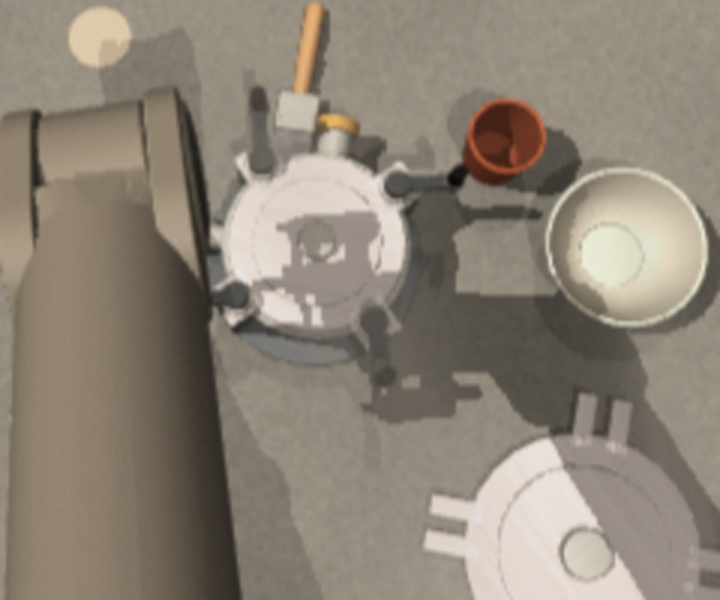

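Both views show the cover level and seated, with all four levers turned. Cup, bowl, brush and jar are where they were, and the gripper is clear above. Handing in.

```bash
python3 -c "
from h import *
print(arm.close_job())"
```

```text
the job is handed in; nothing more can be done
None
```

The strainer is closed: all four levers were tightened crosswise to about 11–12 N at the posts, and the job was handed in at about 41 s. No verdict came back.

- **Naming:** I did not work out which lever is number 1. I called them A to D, with A opposite D and B opposite C.
- **First round:** A, D, B and C were each turned about 0.55–0.57 rad, in that order.
- **Second round:** in the same order they came tight at 12.1, 12.1, 11.7 and 12.0 N. D's post was at the arm's inner reach limit, so I pushed it with the side of the opened finger.
- **Extra pass you did not ask for:** I felt each lever again, still crosswise. A and D had eased and started to move at about 9.5 N. I brought them back to about 11.4 and 11.3 N. B and C had hardly eased and ended at about 11.1 and 11.2 N. No reading passed about 12.1 N.
- **Last checks:** the side and top pictures show the cover level on its bosses. The jar, bowl, brush and cup have not moved by eye, and the gripper is clear with almost no force on it.
- **Uncertainty:** the force readings scatter by about 0.7–1 N, so the final values are good only to that. I did not feel A and D again after B and C were topped up, so they may have eased slightly.

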